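Try two label rolls on the dispenser spindle and sort them

ROBOT

A 7-joint arm with a two-finger parallel gripper is mounted at the origin on a cart in front of the work surface, level with it; the furniture and walls round the work are solid. World frame = base frame: x ahead of the robot, y to its left, z up, the work surface at z = 0. Lengths are in m, angles in degrees, forces in N, time in s.
With the tool pointing down it reaches from about 0.425 to 0.825 m from the base axis. Payload 3.6 kg.
Tool frame: the origin (TCP) lies on the centre line of the jaws, within the pads' length; the fingertips stand 8 mm ahead of it and the grasp point (between the pads) lies 11 mm behind it; z points along the fingers, y is the direction in which the jaws open and shut (so a half turn about z gives the same grasp; the last joint's range is limited). The gripper opens to 93 mm and grips with 3 to 60 N. Pads are 15 mm wide; open, the fingers measure 128 mm over their backs; the gripper's body (75 mm by 188 mm) begins 65 mm behind the grasp point.
Start: joints at [74.857, 35.231, -0.722, 81.555, 0.464, 63.22, -2.315], TCP at [0.153, -0.632, 0.227] pointing down, gripper open.
Joint ranges: [-178.69, 178.69], [-17.37, 117.87], [-77.05, 75.6], [15.02, 138.74], [-78.02, 258.01], [0.78, 113.62], [-162.83, 162.83]. Speed limits (degrees/s): [159.86, 159.86, 180, 180, 180, 180, 180].

INTERFACE

Orientations are given as [roll, pitch, yaw] about the fixed x, y, z axes, in that order (R = Rz(yaw) Ry(pitch) Rx(roll)).
In Python, from station import get_state, eyes, r gives the robot as it stands. The module is installed in compiled form; this text tells all that it offers.
- The arm moves only by the tool carry_out, never from a script. Its argument "series" is a list of rows, each a list of 3 entries, a list of its own where there are three numbers: the shift along the tool's x, y, z in units of 40 mm (1.0 is 40 mm), then the turn, a rotation vector about the tool's x, y, z in units of 6 degrees (1.0 is 6 degrees), then the opening, from -1 (shut) to 1 (fully open). A call has 1 to 5 rows; each row is the pose to reach, as a shift and turn from the pose commanded when the call began, along the tool's axes at that moment; what a row does not reach only later rows make up. A row lasts 1/12 s, in which the tool goes at most 41.7 mm and 7.16 degrees, less where a joint would pass 70% of its speed; a pose out of reach is approached as far as the arm can. A call with a gripper value outside its range is refused whole. The fingers move at their own pace and stop on an object; the grip force is fixed at half the most. Time passes only in rows, so rows that repeat a pose let the fingers close. It gives the time, the measured TCP pose, the force and the opening at its end, in the units of the state.
- get_state(): the state, without advancing time (a new reading comes with each control period).
- eyes.camera(name): name is "side" or "top"; returns a dict with "color" (400x640x3 uint8, blue, green, red), "K" (3x3 intrinsics, pixels), "pose" (4x4, takes a point from camera to world coordinates). Camera axes: x right, y down, z forward; pixel columns grow to the right and rows downward; lengths in m; the calibration is good to about 2 mm. A picture is of the moment at which its call begins. There is no depth.
- r.finish_job(): hands the job in, once; it reports no verdict.
Trained networks look in the newest picture that a camera, given by its name, has taken for a name from the list of things; names that differ only in an ending like _2 or _b are one class to them, and where a whole thing is asked for, a point or a joint stands for the part that bears it (a point fixed in the world has none). Each returns a list of dicts, best first, with "score" (0 to 1); they miss things now and then, are a little off and sometimes report something else, mostly with a low value. They report only what shows in the picture. A call takes as long as a camera call.
- eyes.find_in(camera, thing): "pixel" ([row, column] in pixels, amid what is visible of it).
- eyes.regions_of(camera, thing): "mask" (400x640 bool, what is visible of it) and "pixel" ([row, column] in pixels, amid what is visible of it).
The state is a dict: "clock": time; "joints": joint angles; "joint_velocities": joint speeds; "joint_efforts": joint torques, N m; "ee_pos": TCP position; "orientation": TCP orientation; "contact_force": force on the tool from outside, world axes, zero at the start; "ft_torque": the same for the moment, N m; "finger_gap": finger opening in m.
Only numpy, scipy, OpenCV 4.12 (cv2) and the standard library are available. Lean on these libraries where they do the work, as an engineer would, in place of code of your own. Each camera call takes 0.05 s, during which the arm holds its last target. There are 200 camera calls.

TASK

Two label rolls that look alike are standing on the counter, and we need to know which have the right core for the white label dispenser. Taking one roll at a time, slide it squarely down the dispenser's leaning spindle until it either sits fully home on the black flange or sticks on the tapered nose (press it gently, do not force it), then take it off and stand it upright near the middle of the grey stock tray if it went home, or of the brown cardboard returns box if it stuck, before trying the other. Try both rolls, and do not disturb the bell, the card terminal, the fruit or the deli pot.

Things in the scene. Friction and masses are not known exactly. Their poses are not given: they have to be found in the camera images.
- roll_1: white paper label roll standing on end, 64 mm diameter, 60 mm tall, about 0.14 kg, with a cardboard-lined bore right through it along its axis, open at both ends. Origin: centre of its lower end; z up along its axis. Both rolls have the same outside; whether this one's bore is wide enough for the spindle is not known: it must be tried
- roll_2: white paper label roll standing on end, 64 mm diameter, 60 mm tall, about 0.14 kg, with a cardboard-lined bore right through it along its axis, open at both ends. Origin: centre of its lower end; z up along its axis. Both rolls have the same outside; whether this one's bore is wide enough for the spindle is not known: it must be tried
- roll_1_mid (a point): centre point of roll_1, on its axis 30 mm from either end
- roll_2_mid (a point): centre point of roll_2, on its axis 30 mm from either end
- dispenser: white folded-steel label dispenser, fixed, like a lectern: 125 mm deep, 150 mm wide, 122 mm high at the back, 38 mm at the front; its face slopes down toward its front (its own -x, roughly toward the robot). Origin: centre of its underside; z up. A guide roller and a peel blade, 52 mm tall, stand at the face's lower left corner, 30 mm clear of a roll on the spindle
- spindle: fixed grey spindle, square to the dispenser's face, so leaning 35 degrees from vertical toward its front. Origin: on the axis, on the upper face of the black flange (60 mm across) at its foot; z along the spindle to its tip, y level, to the dispenser's left. 29 mm diameter up to 36 mm, then a nose tapering to 16 mm at 52 mm; tip at 54 mm
- spindle_tip (a point): tip of the spindle's nose, on the axis 54 mm from the flange. A roll with the right core slides down, with about 1.5 mm play all round, till its end lies on the flange; one with too narrow a core sticks on the nose, its lower end some 40 mm short of the flange
- stock_tray: grey plastic tray, fixed, 156x156 mm, 25 mm high, inside 148x148 mm; origin at the centre of its underside, inner floor 4 mm above it. For rolls that go home
- returns_box: shallow brown cardboard box, fixed, 156x156 mm, 28 mm high, inside 148x148 mm; origin at the centre of its underside, inner floor 4 mm above it. For rolls that stick. It and the tray may stand on either side
- service_bell: black-and-silver counter bell, 76 mm across, 54 mm tall, loose, standing on the worktop; a bystander, to be left where it is
- card_terminal: black card terminal, 165x68x52 mm, loose, standing on the worktop; a bystander, to be left where it is
- lemon_1: lemon, 78x55x56 mm, loose, standing on the worktop; a bystander, to be left where it is
- orange_1: orange, 74 mm across, loose, standing on the worktop; a bystander, to be left where it is
- deli_pot_olive: clear lidded deli pot, 73 mm across, 64 mm tall, loose, standing on the worktop; a bystander, to be left where it is

How it is judged (in metres and radians):
On the way, in this order (a step that is already met when the one before it is completed fails the run):
1. one roll is tried on the spindle: home on the flange, or stuck on the nose with the nose inside its bore (((z of roll_1_mid in the frame of spindle between 0.026 and 0.034 m and x of roll_1_mid in the frame of spindle between -0.005 and 0.005 m and y of roll_1_mid in the frame of spindle between -0.005 and 0.005 m and angle between the z axis of roll_1 and the z axis of spindle, either way round below 0.1 rad and contact force between roll_1 and spindle above 0.3 N) or (z of roll_2_mid in the frame of spindle between 0.06 and 0.08 m and x of roll_2_mid in the frame of spindle between -0.008 and 0.008 m and y of roll_2_mid in the frame of spindle between -0.008 and 0.008 m and angle between the z axis of roll_2 and the z axis of spindle, either way round below 0.2 rad and contact force between roll_2 and spindle above 0.3 N))), for 0.2 s.
2. the tried roll stands released where it belongs, the other not yet moved (more than 40 mm) ((((x of roll_1_mid in the frame of stock_tray between -0.045 and 0.045 m and y of roll_1_mid in the frame of stock_tray between -0.045 and 0.045 m and z of roll_1_mid in the frame of stock_tray between 0.028 and 0.04 m and angle between the z axis of roll_1 and the z axis of stock_tray, either way round below 0.1 rad and linear speed of roll_1 below 0.02 m/s) and contact force between roll_1 and the fingers below 0.05 N and distance of roll_2_mid from where it was at the start of the episode below 0.04 m) or ((x of roll_2_mid in the frame of returns_box between -0.045 and 0.045 m and y of roll_2_mid in the frame of returns_box between -0.045 and 0.045 m and z of roll_2_mid in the frame of returns_box between 0.028 and 0.04 m and angle between the z axis of roll_2 and the z axis of returns_box, either way round below 0.1 rad and linear speed of roll_2 below 0.02 m/s) and contact force between roll_2 and the fingers below 0.05 N and distance of roll_1_mid from where it was at the start of the episode below 0.04 m))), for 0.2 s.
3. the other roll is tried on the spindle, the first still in its place ((((x of roll_1_mid in the frame of stock_tray between -0.045 and 0.045 m and y of roll_1_mid in the frame of stock_tray between -0.045 and 0.045 m and z of roll_1_mid in the frame of stock_tray between 0.028 and 0.04 m and angle between the z axis of roll_1 and the z axis of stock_tray, either way round below 0.1 rad and linear speed of roll_1 below 0.02 m/s) and (z of roll_2_mid in the frame of spindle between 0.06 and 0.08 m and x of roll_2_mid in the frame of spindle between -0.008 and 0.008 m and y of roll_2_mid in the frame of spindle between -0.008 and 0.008 m and angle between the z axis of roll_2 and the z axis of spindle, either way round below 0.2 rad and contact force between roll_2 and spindle above 0.3 N)) or ((x of roll_2_mid in the frame of returns_box between -0.045 and 0.045 m and y of roll_2_mid in the frame of returns_box between -0.045 and 0.045 m and z of roll_2_mid in the frame of returns_box between 0.028 and 0.04 m and angle between the z axis of roll_2 and the z axis of returns_box, either way round below 0.1 rad and linear speed of roll_2 below 0.02 m/s) and (z of roll_1_mid in the frame of spindle between 0.026 and 0.034 m and x of roll_1_mid in the frame of spindle between -0.005 and 0.005 m and y of roll_1_mid in the frame of spindle between -0.005 and 0.005 m and angle between the z axis of roll_1 and the z axis of spindle, either way round below 0.1 rad and contact force between roll_1 and spindle above 0.3 N)))), for 0.2 s.
At the end, for the whole second after the job is handed in: The roll that goes home on the spindle stands on end on the floor of the grey stock tray and the roll that sticks stands on end on the floor of the cardboard returns box, each within 45 mm of the middle along either side, upright within 0.1 rad, at rest and released (x of roll_1_mid in the frame of stock_tray between -0.045 and 0.045 m and y of roll_1_mid in the frame of stock_tray between -0.045 and 0.045 m and z of roll_1_mid in the frame of stock_tray between 0.028 and 0.04 m and angle between the z axis of roll_1 and the z axis of stock_tray, either way round below 0.1 rad and linear speed of each of roll_1, roll_2 below 0.02 m/s and x of roll_2_mid in the frame of returns_box between -0.045 and 0.045 m and y of roll_2_mid in the frame of returns_box between -0.045 and 0.045 m and z of roll_2_mid in the frame of returns_box between 0.028 and 0.04 m and angle between the z axis of roll_2 and the z axis of returns_box, either way round below 0.1 rad); the robot touches nothing.
It fails at once if the bell, card terminal, lemon, orange or deli pot is moved more than 30 mm (distance of any of service_bell, card_terminal, lemon_1, orange_1, deli_pot_olive from where it was at the start of the episode above 0.03 m).
It fails at once if a roll is forced on to the spindle (over 60 N) (contact force between any of roll_1, roll_2 and spindle above 60 N).
It also fails if it takes over 67 s, if anything falls off the work surface, if the arm or the gripper's body presses on something with over 40 N, if the wrist force passes 120 N, or if a joint passes its speed limit or range.

## Working session

There is one attempt and no reset: what is moved stays moved. The work goes in short steps, Python scripts to look and compute and a tool call to move; the robot and the scene stay as the last step left them, time stands still between calls to the robot, and variables do not carry over. Pictures are saved under pics/ and viewed, about 8 in all and at most 12, crops included, and the job is handed in when it is done.

Besides the shell and the picture viewer there is one more tool, called as name(argument=value, ...) on one line, values as JSON. carry_out: Moves the arm, as the interface text tells. Its arguments: {"type":"object","properties":{"series":{"type":"array"}},"required":["series"]}

```bash
mkdir -p pics; python3 - <<'E'
from station import get_state, eyes, r
import cv2,numpy as np
s=get_state(); print(s['clock'],s['ee_pos'],s['orientation'],s['finger_gap'])
for c in('side','top'):
    d=eyes.camera(c); cv2.imwrite(f'pics/{c}0.png',d['color']); print(c,d['K'].tolist(),np.round(d['pose'],4).tolist())
    for t in('roll_1','dispenser','spindle','spindle_tip','stock_tray','returns_box','service_bell','card_terminal','lemon_1','orange_1','deli_pot_olive'):
        print(t,[(np.round(x['pixel']).tolist(),round(x['score'],2)) for x in eyes.find_in(c,t)][:4])
print(get_state()['clock'])
E
```

```text
0.0 [ 0.1529479  -0.63096887  0.22552884] [-1.79857785e+02  2.54127150e-03  1.36286036e+01] 0.09283674473080838
side [[372.2904625355609, 0.0, 318.55790778732063], [0.0, 372.2904625355609, 199.48781124171182], [0.0, 0.0, 1.0]] [[0.1898, -0.8114, 0.5528, -0.0238], [-0.9818, -0.1548, 0.11, -0.0038], [-0.0037, -0.5636, -0.826, 0.9376], [0.0, 0.0, 0.0, 1.0]]
roll_1 [([248.0, 380.0], 0.74), ([234.0, 309.0], 0.66)]
dispenser [([185.0, 355.0], 0.56)]
spindle [([183.0, 355.0], 0.6)]
spindle_tip [([182.0, 355.0], 0.71)]
stock_tray [([266.0, 454.0], 0.93), ([182.0, 356.0], 0.56)]
returns_box [([227.0, 239.0], 0.79)]
service_bell [([275.0, 350.0], 0.94)]
card_terminal [([216.0, 177.0], 0.73)]
lemon_1 [([210.0, 420.0], 0.77)]
orange_1 [([170.0, 408.0], 0.62), ([184.0, 355.0], 0.44)]
deli_pot_olive [([182.0, 300.0], 0.75)]
top [[481.6550158323308, 0.0, 323.14427173668605], [0.0, 481.6550158323308, 202.39652512982948], [0.0, 0.0, 1.0]] [[0.0123, -0.9821, 0.1879, 0.2658], [-0.9999, -0.0134, -0.0046, 0.0825], [0.007, -0.1878, -0.9822, 1.5677], [0.0, 0.0, 0.0, 1.0]]
roll_1 [([236.0, 312.0], 0.71), ([229.0, 374.0], 0.68)]
dispenser [([177.0, 344.0], 0.9)]
spindle [([178.0, 344.0], 0.84)]
spindle_tip [([177.0, 341.0], 0.6), ([225.0, 310.0], 0.22)]
stock_tray [([237.0, 430.0], 0.97)]
returns_box [([230.0, 244.0], 0.69)]
service_bell [([228.0, 307.0], 0.74), ([260.0, 348.0], 0.55)]
card_terminal [([231.0, 372.0], 0.64)]
lemon_1 [([191.0, 398.0], 0.59)]
orange_1 [([150.0, 388.0], 0.76)]
deli_pot_olive [([185.0, 292.0], 0.86)]
1.2
```

```bash
python3 - <<'E'
import cv2
a=cv2.imread('pics/side0.png')[110:310,140:500]; cv2.imwrite('pics/side0c.png',cv2.resize(a,None,fx=2.2,fy=2.2,interpolation=cv2.INTER_CUBIC))
a=cv2.imread('pics/top0.png')[110:300,190:480]; cv2.imwrite('pics/top0c.png',cv2.resize(a,None,fx=2.7,fy=2.7,interpolation=cv2.INTER_CUBIC))
E
```

```text
(no output)
```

View pics/side0c.png

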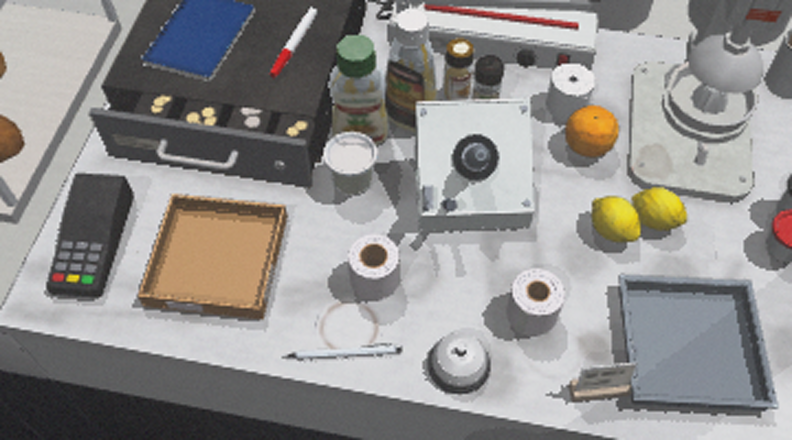

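View pics/top0c.png

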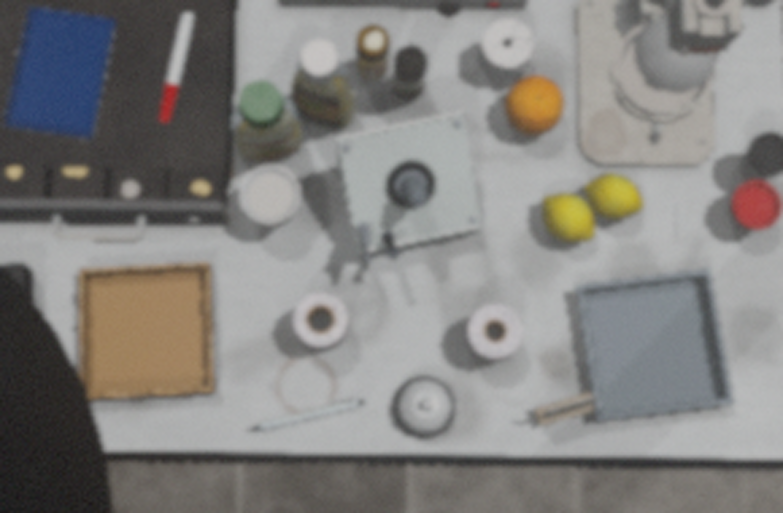

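```bash
python3 - <<'E'
import cv2,numpy as np
a=cv2.imread('pics/side0.png')[145:220,320:395]; b=cv2.imread('pics/top0.png')[145:220,305:380]
z=lambda x:cv2.resize(x,(400,400),interpolation=cv2.INTER_CUBIC)
cv2.imwrite('pics/disp.png',np.hstack([z(a),z(b)]))
E
```

```text
(no output)
```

View pics/disp.png

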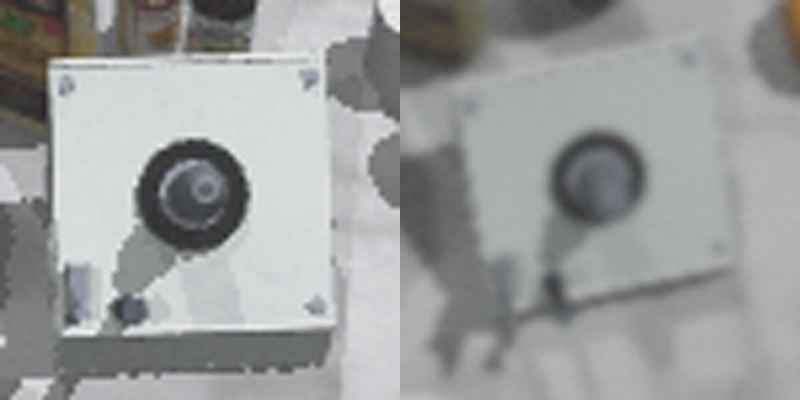

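```bash
cat > h.py <<'E'
import numpy as np,cv2
from scipy.optimize import least_squares
from scipy.spatial.transform import Rotation as R
C={'side':(np.array([[372.2904625,0,318.5579],[0,372.2904625,199.4878],[0,0,1]]),np.array([[0.1898,-0.8114,0.5528,-0.0238],[-0.9818,-0.1548,0.11,-0.0038],[-0.0037,-0.5636,-0.826,0.9376],[0,0,0,1]])),
'top':(np.array([[481.655,0,323.14427],[0,481.655,202.3965],[0,0,1]]),np.array([[0.0123,-0.9821,0.1879,0.2658],[-0.9999,-0.0134,-0.0046,0.0825],[0.007,-0.1878,-0.9822,1.5677],[0,0,0,1]]))}
def proj(c,P):
    K,T=C[c]; p=(np.atleast_2d(P)-T[:3,3])@T[:3,:3]; p=p@K.T; return p[:,:2]/p[:,2:]
def ray(c,uv):
    K,T=C[c]; return T[:3,:3]@np.linalg.solve(K,[uv[0],uv[1],1]),T[:3,3]
def onz(c,uv,z):
    d,o=ray(c,uv); return o+d*(z-o[2])/d[2]
def tri(us,ut):
    f=lambda p:np.r_[proj('side',p)[0]-us,proj('top',p)[0]-ut]
    s=least_squares(f,[.6,0,.05]); return s.x,s.fun
E
python3 - <<'E'
from h import *
S=np.array([[50,60],[322,57],[57,328],[333,325],[192,195],[205,188]])/5.333+[320,145]
T=np.array([[58,92],[300,38],[95,320],[332,270],[197,178]])/5.333+[305,145]
def model(p):
    x,y,w,fx,fz=p; c=np.array([[.0625,.075,.122],[.0625,-.075,.122],[-.0625,.075,.038],[-.0625,-.075,.038],[fx,0,fz],[fx-.054*np.sin(.6109),0,fz+.054*np.cos(.6109)]])
    return c@R.from_euler('z',w).as_matrix().T+[x,y,0]
def f(p):
    M=model(p); return np.r_[(proj('side',M)-S).ravel(),(proj('top',M)[:5]-T).ravel()]
s=least_squares(f,[.68,0,.1,0,.08],loss='soft_l1'); print(s.x,np.degrees(s.x[2])); print(f(s.x).reshape(-1,2).round(1).tolist()); print('flange,tip',model(s.x)[4:])
print('tri flange',tri(S[4],T[4]))
def tray(S,T,z,n):
    S=np.array(S)/2.2+[140,110];T=np.array(T)/2.7+[190,110]
    def m(p):return np.array([[.078,.078,z],[.078,-.078,z],[-.078,-.078,z],[-.078,.078,z]])@R.from_euler('z',p[2]).as_matrix().T+[p[0],p[1],0]
    g=lambda p:np.r_[(proj('side',m(p))-S).ravel(),(proj('top',m(p))-T).ravel()]
    s=least_squares(g,[.5,0,0],loss='soft_l1');print(n,s.x,g(s.x).round(1))
tray([(620,277),(750,282),(773,410),(630,400)],[(570,290),(708,273),(730,407),(588,424)],.025,'tray')
tray([(172,197),(286,207),(265,315),(140,303)],[(80,266),(212,264),(214,394),(85,398)],.028,'box')
for c,pts in(('side',[(310,226.4),(384.5,241.8)]),('top',[(308.5,227.8),(373,231.9)])):
    im=cv2.imread(f'pics/{c}0.png').max(2)
    for u,v in pts:
        u0,v0=int(u)-9,int(v)-8; m=(im[v0:v0+17,u0:u0+19]<120).astype('uint8')
        n,l,st,ce=cv2.connectedComponentsWithStats(m); k=min(range(1,n),key=lambda i:np.hypot(*(ce[i]-[9,8])))
        uv=ce[k]+[u0,v0]; print(c,uv,st[k,4],onz(c,uv,.06))
    for n,(uv,z) in dict(bell=((350,275) if c=='side' else (347,259),.04),pot=((300,182) if c=='side' else (292,185),.05),lem=((420,210) if c=='side' else (400.7,190),.03),orange=((408,170) if c=='side' else (388,149),.04),term=((181,213),.04)).items(): print(n,onz(c,uv,z).round(3))
E
```

```text
[ 0.62871277  0.0168767   0.22084331 -0.00186303  0.08773834] 12.653389882206968
[[-0.5, 0.6], [0.5, -0.1], [-0.4, 2.7], [-0.1, 1.9], [-0.1, -0.3], [-0.3, 0.3], [-1.2, -1.4], [0.5, -0.8], [0.0, -0.5], [0.8, -0.4], [0.2, 0.0]]
flange,tip [[0.62689499 0.0164686  0.08773834]
 [0.5966726  0.00968352 0.13197147]]
tri flange (array([0.62765846, 0.01654902, 0.08522131]), array([-0.1528131 , -0.00075184,  0.16809402, -0.02181558]))
tray [ 0.44744498 -0.27508682  0.11806803] [ 0.3  1.5 -1.6  2.8 -1.5 -0.4  0.9 -0.2  3.1 -0.3 -0.5  1.1 -1.1 -0.6
  3.2 -1.8]
box [0.45742789 0.32488099 0.07568246] [ 0.2 -0.   0.3  0.4 -1.  -0.9 -0.4 -1.3  0.5  1.9 -0.2 -0.3  1.1 -0.3
 -0.2  1.3]
side [309.50588235 225.76470588] 85 [0.47386908 0.1208373  0.06      ]
side [384.18644068 241.74576271] 59 [ 0.46313106 -0.08326641  0.06      ]
bell [ 0.362 -0.008  0.04 ]
pot [0.622 0.181 0.05 ]
lem [ 0.602 -0.178  0.03 ]
orange [ 0.737 -0.134  0.04 ]
term [0.458 0.492 0.04 ]
top [308.16363636 227.63636364] 55 [0.47252752 0.12169774 0.06      ]
top [373.         232.19354839] 31 [ 0.46076027 -0.08287265  0.06      ]
bell [ 0.377 -0.002  0.04 ]
pot [0.612 0.177 0.05 ]
lem [ 0.605 -0.178  0.03 ]
orange [ 0.74  -0.137  0.04 ]
term [0.517 0.531 0.04 ]
```

carry_out(series=[[[3.78,-1.41,0],[0,0,0.16],1],[[3.78,-1.41,0],[0,0,0.16],1],[[3.78,-1.41,0],[0,0,0.16],1],[[3.78,-1.41,0],[0,0,0.16],1],[[3.78,-1.41,0],[0,0,0.16],1]])

```text
clock: 1.62
ee_pos: [0.2976, -0.5344, 0.2269]
orientation: [-179.8, -0.5, 13.5]
contact_force: [1.6, 0.5, -0.5]
finger_gap: 0.0931
```

carry_out(series=[[[3.78,-1.41,0],[0,0,0],1],[[3.78,-1.41,0],[0,0,0],1],[[3.78,-1.41,0],[0,0,0],1],[[3.78,-1.41,0],[0,0,0],1],[[3.78,-1.41,0],[0,0,0],1]])

```text
clock: 2.03
ee_pos: [0.3075, -0.5263, 0.2268]
orientation: [176.7, 8.3, 1.8]
contact_force: [-80.6, -41.6, -7.7]
finger_gap: 0.0928
```

carry_out(series=[[[1.59,-4.34,0.75],[0,0,0],1],[[1.59,-4.34,0.75],[0,0,0],1],[[1.59,-4.34,0.75],[0,0,0],1],[[1.59,-4.34,0.75],[0,0,0],1],[[1.59,-4.34,0.75],[0,0,0],1]])

```text
clock: 2.45
ee_pos: [0.3176, -0.409, 0.2105]
orientation: [172.2, 6.7, -6.2]
contact_force: [-23.3, -23.8, 16.1]
finger_gap: 0.0928
```

carry_out(series=[[[1.59,-4.34,0.75],[0,0,0],1],[[1.59,-4.34,0.75],[0,0,0],1],[[1.59,-4.34,0.75],[0,0,0],1],[[1.59,-4.34,0.75],[0,0,0],1],[[1.59,-4.34,0.75],[0,0,0],1]])

```text
clock: 2.87
ee_pos: [0.4704, -0.0811, 0.1664]
orientation: [-179.9, -0.0, 13.0]
contact_force: [0.6, -0.5, 0.7]
finger_gap: 0.093
```

```bash
python3 - <<'E'
from station import get_state, eyes
import cv2,numpy as np
s=get_state(); print(s['clock'],s['ee_pos'],s['orientation'],s['joints'],s['contact_force'])
a=eyes.camera('side')['color']; b=eyes.camera('top')['color']
cv2.imwrite('pics/side1.png',a);cv2.imwrite('pics/top1.png',b)
a0=cv2.imread('pics/side0.png');b0=cv2.imread('pics/top0.png')
cv2.imwrite('pics/cmp1.png',np.vstack([np.hstack([cv2.resize(x,(400,250),interpolation=cv2.INTER_AREA) for x in p]) for p in((a0,b0),(a,b))]))
E
```

```text
2.8667 [ 0.47037397 -0.08108396  0.16642873] [-1.79854648e+02 -4.63805905e-02  1.29986075e+01] [  9.70449476  24.73689649  -3.42567658 113.65502394   1.92598272
  41.66812301 -71.84790437] [ 0.64791733 -0.52907982  0.67887152]
```

View pics/cmp1.png

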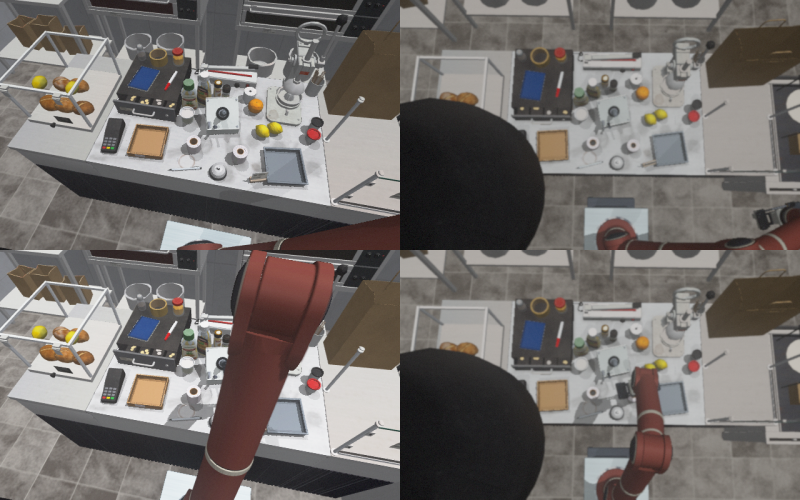

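carry_out(series=[[[-0.21,0,0.5],[0,0,0.06],1],[[-0.21,0,1.4],[0,0,0.06],1],[[-0.21,0,2.3],[0,0,0.06],1],[[-0.21,0,3.0],[0,0,0.06],1],[[-0.21,0,3.38],[0,0,0.06],1]])

```text
clock: 3.38
ee_pos: [0.4603, -0.0898, 0.029]
orientation: [-180.0, 0.2, 12.2]
contact_force: [-0.4, 0.2, 0.4]
finger_gap: 0.0928
```

carry_out(series=[[[0,0,0],[0,0,0],0.2],[[0,0,0],[0,0,0],-0.5],[[0,0,0],[0,0,0],-0.5],[[0,0,0],[0,0,0],-0.5],[[0,0,0],[0,0,0],-0.5]])

```text
clock: 3.8
ee_pos: [0.4626, -0.0884, 0.0327]
orientation: [180.0, -0.2, 12.3]
contact_force: [0.3, -1.3, 0.6]
finger_gap: 0.0644
```

carry_out(series=[[[0,0,-0.9],[0,0,0],-0.5],[[0,0,-1.9],[0,0,0],-0.5],[[0,0,-2.9],[0,0,0],-0.5],[[0,0,-3.8],[0,0,0],-0.5],[[0,0,-4.08],[0,0,0],-0.5]])

```text
clock: 4.22
ee_pos: [0.4645, -0.0889, 0.2007]
orientation: [179.8, -0.6, 12.3]
contact_force: [0.8, -1.4, -2.3]
finger_gap: 0.064
```

carry_out(series=[[[0.53,-0.33,0],[0,1.17,0],-0.5],[[1.07,-0.67,0],[0,2.33,0],-0.5],[[1.6,-1.0,0],[0,3.5,0],-0.5],[[2.13,-1.34,0],[0,4.67,0],-0.5],[[2.67,-1.67,0],[0,5.83,0],-0.5]])

```text
clock: 4.63
ee_pos: [0.5494, -0.0023, 0.2033]
orientation: [-179.7, -33.1, 12.5]
contact_force: [-0.2, 1.7, -2.5]
finger_gap: 0.0641
```

carry_out(series=[[[0,0,0],[0,0,0],-0.5],[[0,0,0],[0,0,0],-0.5],[[0,0,0],[0,0,0],-0.5]])

```text
clock: 4.88
ee_pos: [0.5524, -0.0045, 0.2043]
orientation: [-179.7, -33.1, 12.3]
contact_force: [0.1, 0.4, -0.9]
finger_gap: 0.064
```

```bash
cat >> h.py <<'E'
F=np.array([.627,.0165,.0865]); PSI=12.65
SR=R.from_euler('xyz',[180,-35,PSI],degrees=True)   # tool attitude on spindle
def units(s,P,Rt):
    Rn=R.from_euler('xyz',s['orientation'],degrees=True)
    print('shift',(Rn.inv().apply(P-s['ee_pos'])/.04).round(2).tolist(),'turn',(np.degrees((Rn.inv()*Rt).as_rotvec())/6).round(2).tolist())
def spin(s):
    e=SR.inv().apply(np.array(s['ee_pos'])-F); print('tcp in spindle: along',(-e[2]).round(4),'toolx',e[0].round(4),'tooly',e[1].round(4))
    print('force tool',R.from_euler('xyz',s['orientation'],degrees=True).inv().apply(s['contact_force']).round(1))
E
python3 - <<'E'
from h import *
from station import get_state, eyes
s=get_state(); print(s['ee_pos'],s['orientation'],s['joint_velocities'])
spin(s); u=SR.apply([0,0,-1]); print(u); units(s,F+u*.105,SR)
a=eyes.camera('side')['color'];b=eyes.camera('top')['color']
z=lambda x:cv2.resize(x,(400,400),interpolation=cv2.INTER_CUBIC)
cv2.imwrite('pics/pre1.png',np.hstack([z(a[120:260,280:420]),z(b[140:240,290:390])]))
E
```

```text
[ 0.55241251 -0.00449656  0.20431468] [-179.65492438  -33.09953962   12.31543041] [-0.52836672  0.18698231  0.74731163 -0.35245603 -0.74358151 -0.63046942
  0.81428768]
tcp in spindle: along 0.1409 toolx 0.0042 tooly 0.0042
force tool [-0.4 -0.4  0.8]
[-0.55965346 -0.12561026  0.81915204]
shift [-0.08, -0.1, 0.9] turn [-0.03, 0.32, -0.05]
```

View pics/pre1.png

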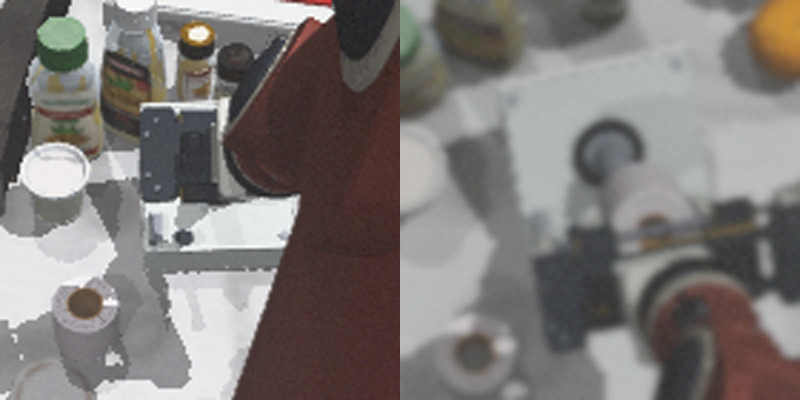

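carry_out(series=[[[-0.08,-0.1,0.3],[0,0.32,-0.05],-0.5],[[-0.08,-0.1,0.6],[0,0.32,-0.05],-0.5],[[-0.08,-0.1,0.75],[0,0.32,-0.05],-0.5],[[-0.08,-0.1,0.75],[0,0.32,-0.05],-0.5],[[-0.08,-0.1,0.75],[0,0.32,-0.05],-0.5]])

```text
clock: 5.4
ee_pos: [0.5703, 0.0003, 0.194]
orientation: [-179.4, -33.8, 12.7]
contact_force: [0.6, 0.3, -2.1]
finger_gap: 0.0637
```

```bash
python3 - <<'E'
from h import *
from station import get_state, eyes
s=get_state(); print(s['ee_pos'],s['orientation'])
spin(s); u=SR.apply([0,0,-1]); units(s,F+u*.105,SR)
Rn=R.from_euler('xyz',s['orientation'],degrees=True); n=-Rn.apply([0,0,1])
top=s['ee_pos']+n*.0273; bot=s['ee_pos']-n*.0327
b=eyes.camera('top')['color']
z=cv2.resize(b[140:240,290:390],(600,600),interpolation=cv2.INTER_CUBIC)
P=(proj('top',[top,bot,F,F+u*.054])-[290,140])*6; print(P.round())
# outlines: roll top circle, flange circle predicted
t=np.linspace(0,6.28,60)
def circ(c,ax,r):
    q=Rn if ax=='r' else SR
    return ((proj('top',c+q.apply(np.c_[np.cos(t),np.sin(t),0*t])*r)-[290,140])*6).round().astype(int)
for c,a,rr,col in((top,'r',.032,(0,0,255)),(bot,'r',.032,(0,255,0)),(F,'s',.03,(255,0,0))): cv2.polylines(z,[circ(c,a,rr)],True,col,1)
cv2.imwrite('pics/pre2.png',z)
E
```

```text
[5.70311178e-01 2.82291992e-04 1.93973484e-01] [-179.42308213  -33.77732569   12.68561231]
tcp in spindle: along 0.1218 toolx 0.0134 tooly 0.0034
force tool [-0.6 -0.2  2.1]
shift [-0.33, -0.08, 0.43] turn [-0.1, 0.2, 0.0]
[[366. 312.]
 [344. 269.]
 [313. 231.]
 [330. 268.]]
```

View pics/pre2.png

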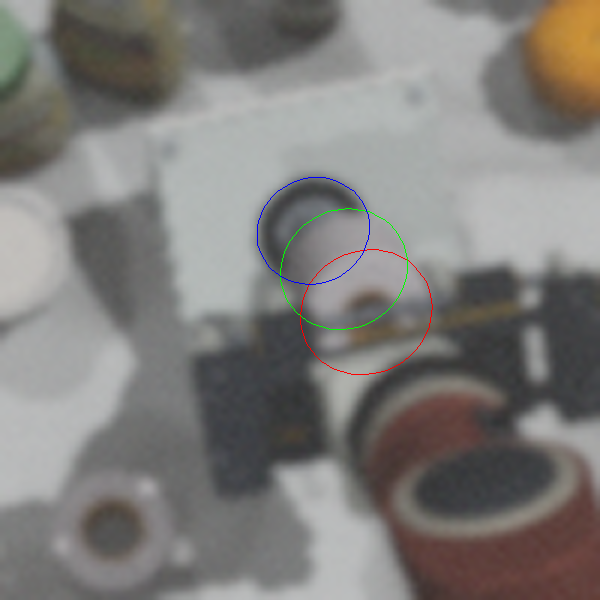

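carry_out(series=[[[0,0,0],[0,0,0],-0.5],[[0,0,0],[0,0,0],-0.5],[[0,0,0],[0,0,0],-0.5]])

```text
clock: 5.7
ee_pos: [0.5696, 0.0007, 0.1939]
orientation: [-179.4, -33.8, 12.7]
contact_force: [0.3, -0.1, -1.8]
finger_gap: 0.0639
```

```bash
python3 - <<'E'
from h import *
from station import get_state
s=get_state(); print(s['ee_pos'],s['orientation'],s['joints'].round(1),s['joint_velocities'].round(2),s['joint_efforts'].round(1));spin(s)
E
```

```text
[0.56961957 0.00072953 0.19393408] [-179.40414925  -33.75056271   12.73007872] [ 17.3  22.8 -19.6 125.4 -72.9   0.9  -3.2] [ 0.28 -0.09 -0.18  0.15 -1.32 -0.17  1.07] [ -0.  -31.1  -2.2 -12.3  -0.   -0.1  -0. ]
tcp in spindle: along 0.1221 toolx 0.0129 tooly 0.0028
force tool [-0.8  0.2  1.6]
```

```bash
cat > kin.py <<'E'
from h import *
import itertools
D=[([74.857,35.231,-.722,81.555,.464,63.22,-2.315],[.1529,-.6310,.2255],[-179.858,.003,13.629]),
([9.70449476,24.73689649,-3.42567658,113.65502394,1.92598272,41.66812301,-71.84790437],[.47037,-.08108,.16643],[-179.855,-.046,12.9986]),
([17.3,22.8,-19.6,125.4,-72.9,.9,-3.2],[.56962,.00073,.19393],[-179.404,-33.75,12.73])]
def fk(q,L,sg,off=0):
    q=np.array(q)*sg; T=R.identity(); p=np.zeros(3)
    # L: base h, upper, fore, tool, elbow offset a(+)/b, wrist offset
    p=np.array([0,0,L[0]]); T=R.from_euler('z',q[0],degrees=True)*R.from_euler('y',q[1],degrees=True)*R.from_euler('z',q[2],degrees=True)
    p=p+T.apply([L[4],0,L[1]]); T=T*R.from_euler('y',q[3],degrees=True)
    T=T*R.from_euler('z',q[4],degrees=True) if L[5]==0 else T*R.from_euler('z',q[4],degrees=True)
    T0=T; p=p+T.apply([0,0,L[2]])+ (T*R.from_euler('z',-q[4],degrees=True)).apply([-L[5],0,0])
    T=T*R.from_euler('y',q[5],degrees=True)*R.from_euler('z',q[6]+off,degrees=True); p=p+T.apply([L[6],0,0]) if False else p+T.apply([0,0,L[3]])+(T*R.from_euler('z',-(q[6]+off),degrees=True)).apply([L[6],0,0])
    return p,T
E
python3 - <<'E'
from kin import *
best=[]
for sg in itertools.product([1,-1],repeat=3):
  for off in (0,90,180,270):
    S=np.array([-1,1,sg[0],1,sg[1],1,sg[2]])
    e=[np.degrees((fk(q,[0]*7,S,off)[1].inv()*R.from_euler('xyz',o,degrees=True)).magnitude()) for q,_,o in D]
    best.append((max(e),sg,off,np.round(e,1)))
best.sort(key=lambda b:b[0]); print(best[:3])
sg,off=best[0][1:3]; S=np.array([-1,1,sg[0],1,sg[1],1,sg[2]])
f=lambda L:np.concatenate([fk(q,L,S,off)[0]-p for q,p,_ in D])
for m in([1,1,1,1,0,0,0],[1,1,1,1,1,1,1]):
    m=np.array(m); s=least_squares(lambda L:np.r_[f(L*m),.002*(L-[.3,.35,.35,.3,0,0,0])],[.3,.35,.35,.3,.0,.0,.0]); print((s.x*m).round(4),(s.fun[:9]*1000).round(1))
E
```

```text
[(np.float64(0.13893034608102028), (-1, -1, -1), 90, array([0.1, 0. , 0.1])), (np.float64(39.255894031801795), (1, -1, -1), 90, array([ 1.5,  6.9, 39.3])), (np.float64(85.37223236814947), (-1, -1, 1), 180, array([85.4, 53.7, 83.7]))]
[0.1752 0.5993 0.3427 0.2933 0.     0.     0.    ] [21.4  3.2 -8.5  3.8 19.8  3.8 -3.9  9.3  4.7]
[-0.1902  0.812   0.2898  0.2586 -0.0994  0.0922  0.0374] [18.5  4.  -2.  -2.3 11.   8.5  2.4 -1.6 -6.5]
```

```bash
cat > kin2.py <<'E'
from h import *
from kin import D
S=np.array([-1,1,-1,1,-1,1,-1.])
def fk(q,L):
    q=np.array(q)*S; e=lambda a,v:R.from_euler(a,v,degrees=True)
    T=e('z',q[0]); p=T.apply([0,L[7],0])+[0,0,L[0]]
    T=T*e('y',q[1])*e('z',q[2]); p=p+T.apply([L[4],L[8],L[1]])
    T=T*e('y',q[3]); p=p+T.apply([L[5],0,0]); T=T*e('z',q[4]); p=p+T.apply([0,L[9],L[2]])
    T=T*e('y',q[5]); p=p+T.apply([L[6],0,L[3]]); T=T*e('z',q[6]+90)
    return p,T
L0=np.array([.3,.4,.35,.27]+[0]*6)
def fit(D):
    s=least_squares(lambda L:np.r_[np.concatenate([fk(q,L)[0]-p for q,p,_ in D]),.003*(L-L0)],L0); return s.x,s.fun[:3*len(D)]
LO=np.array([-178.69,-17.37,-77.05,15.02,-78.02,.78,-162.83]);HI=np.array([178.69,117.87,75.6,138.74,258.01,113.62,162.83])
def ik(P,Rt,L,q0):
    def f(q):
        p,T=fk(q,L); return np.r_[(p-P)*20,(T.inv()*Rt).as_rotvec()*5,1e-4*(q-q0)]
    s=least_squares(f,np.clip(q0,LO+1,HI-1),bounds=(LO,HI)); p,T=fk(s.x,L)
    return s.x,np.linalg.norm(p-P)*1000,np.degrees((T.inv()*Rt).magnitude())
E
python3 - <<'E'
from kin2 import *
L,res=fit(D); print(L.round(3),(res*1000).round(1))
u=SR.apply([0,0,-1])
for yaw in(0,180,90,-90):
  Rt=SR*R.from_euler('z',yaw,degrees=True)
  for sd in(.0327,.075,.105,.16):
    out=[]
    for q5 in(0,180,-70,90):
      for q3 in(-40,0,40):
       for q7 in (-90,0,90):
        q,e,a=ik(F+u*sd,Rt,L,np.array([10,30,q3,110,q5,20,q7]))
        if e<1 and a<.5: out.append(q)
    out=np.array(out)
    if len(out):
      m=np.minimum(out-LO,HI-out).min(1); seen=[]
      for i in np.argsort(-m):
        if not any(np.abs(out[i]-x).max()<40 for x in seen): seen.append(out[i])
        if len(seen)==2:break
      print(yaw,sd,[(x.round(0).tolist()) for x in seen])
    else: print(yaw,sd,None)
E
```

```text
[ 0.253  0.539  0.376  0.284  0.016  0.005  0.009 -0.011 -0.02   0.009] [-0.1 -0.   0.   0.   0.1 -0.  -0.   0.   0. ]
0 0.0327 [[17.0, 35.0, -27.0, 124.0, 142.0, 14.0, 142.0], [2.0, 33.0, -5.0, 126.0, 195.0, 14.0, 86.0]]
0 0.075 [[-2.0, 28.0, 2.0, 128.0, 216.0, 13.0, 64.0], [17.0, 29.0, -26.0, 126.0, 140.0, 10.0, 142.0]]
0 0.105 [[1.0, 24.0, -2.0, 129.0, 220.0, 10.0, 61.0], [17.0, 25.0, -25.0, 127.0, 139.0, 7.0, 142.0]]
0 0.16 [[41.0, 23.0, -52.0, 126.0, 77.0, 13.0, -153.0], [23.0, 18.0, -26.0, 127.0, 8.0, 2.0, -84.0]]
180 0.0327 [[36.0, 45.0, -57.0, 122.0, 110.0, 30.0, 1.0], [2.0, 33.0, -5.0, 126.0, 195.0, 14.0, -94.0]]
180 0.075 [[40.0, 40.0, -61.0, 124.0, 103.0, 29.0, 6.0], [5.0, 28.0, -9.0, 128.0, 194.0, 10.0, -93.0]]
180 0.105 [[42.0, 36.0, -62.0, 125.0, 97.0, 26.0, 10.0], [8.0, 24.0, -12.0, 129.0, 193.0, 7.0, -92.0]]
180 0.16 [[46.0, 26.0, -61.0, 126.0, 80.0, 19.0, 24.0], [24.0, 18.0, -27.0, 127.0, 18.0, 3.0, 85.0]]
90 0.0327 [[36.0, 45.0, -57.0, 122.0, 110.0, 30.0, 91.0], [2.0, 33.0, -5.0, 126.0, 195.0, 14.0, -4.0]]
90 0.075 [[40.0, 40.0, -60.0, 124.0, 103.0, 28.0, 96.0], [-2.0, 28.0, 2.0, 128.0, 216.0, 13.0, -26.0]]
90 0.105 [[40.0, 34.0, -57.0, 125.0, 98.0, 23.0, 98.0], [1.0, 24.0, -2.0, 129.0, 220.0, 10.0, -29.0]]
90 0.16 [[41.0, 23.0, -52.0, 126.0, 77.0, 13.0, 117.0], [17.0, 18.0, -19.0, 130.0, 232.0, 2.0, -40.0]]
-90 0.0327 [[36.0, 45.0, -57.0, 122.0, 110.0, 30.0, -89.0], [-9.0, 34.0, 12.0, 126.0, 221.0, 19.0, 147.0]]
-90 0.075 [[41.0, 41.0, -62.0, 124.0, 103.0, 30.0, -83.0], [-6.0, 28.0, 8.0, 128.0, 224.0, 15.0, 146.0]]
-90 0.105 [[42.0, 36.0, -62.0, 125.0, 97.0, 26.0, -80.0], [1.0, 24.0, -2.0, 129.0, 220.0, 10.0, 151.0]]
-90 0.16 [[46.0, 26.0, -61.0, 126.0, 80.0, 19.0, -66.0], [24.0, 18.0, -27.0, 127.0, 18.0, 3.0, -5.0]]
```

```bash
cat > sim.py <<'E'
from kin2 import *
L=fit(D)[0]
W=np.array([1,1,1,1,1,1,1.])
def step(q,P,Rt):
    for _ in range(12):
        p,T=fk(q,L); e=np.r_[P-p,(Rt*T.inv()).as_rotvec()*.3]
        J=np.empty((6,7))
        for i in range(7):
            d=q.copy(); d[i]+=.05; p2,T2=fk(d,L); J[:,i]=np.r_[p2-p,(T2*T.inv()).as_rotvec()*.3]/.05
        dq=J.T@np.linalg.solve(J@J.T+1e-9*np.eye(6),e); q=np.clip(q+np.clip(dq,-4,4),LO,HI)
    return q,np.linalg.norm(e)*1000
def tilt(tau,beta,yaw):  # tool down with yaw, then tilted by tau toward azimuth beta
    ax=np.array([np.sin(np.radians(beta)),-np.cos(np.radians(beta)),0]) # turns -z toward (cos b,sin b)
    return R.from_rotvec(ax*np.radians(tau))*R.from_euler('xyz',[180,0,yaw],degrees=True)
def run(q,way,n=20,v=False):
    P0,R0=fk(q,L); bad=0; mj=0
    for P,Rt in way:
        rv=(Rt*R0.inv()).as_rotvec()
        for k in range(1,n+1):
            qo=q; q,e=step(q,P0+(np.array(P)-P0)*k/n,R.from_rotvec(rv*k/n)*R0); bad=max(bad,e); mj=max(mj,np.abs(q-qo).max())
        if v: print('   ',q.round(0),round(e,2))
        P0,R0=np.array(P),Rt
    return q,bad,mj
E
python3 - <<'E'
from sim import *
q=np.array(D[1][0]); u=SR.apply([0,0,-1])
# validate: old path
print(run(q,[([.5524,-.0045,.204],tilt(35,12.65,12.65)),(F+u*.12,SR)]))
q2,b,_=run(q,[([.48,-.03,.25],tilt(0,0,12.65)),([.48,-.03,.25],tilt(0,0,12.65+90)),([.48,-.03,.25],tilt(0,0,12.65+180))]); print('rot',q2.round(0),b)
for yaw,qq in((192.65,q2),(12.65,q)):
 for side in(1,-1):
  for P in([.48,-.03,.25],[.52,-.02,.23],[.55,-.1,.23],[.5,.1,.25]):
   for b1,t1 in((60,35),(90,35),(90,25),(60,20),(120,35)):
    B=12.65+side*b1
    way=[(P,tilt(0,0,yaw)),(P,tilt(t1,B,yaw)),(F+u*.12,tilt(35,12.65,yaw)),(F+u*.0327,tilt(35,12.65,yaw))]
    qf,bad,mj=run(qq,way)
    print(yaw,side,P,b1,t1,qf.round(0),round(bad,1),round(mj,1)) if bad<3 else 0
E
```

```text
(array([ 17.89443975,  23.12481088, -20.84059882, 126.29570439,
        -5.18256324,   0.78      , -71.03046793]), np.float64(22.203824328390652), np.float64(2.4046881382962173))
rot [ 34.  24. -47. 106.  20.  59.  82.] 3.5571036962231463e-13
192.65 -1 [0.48, -0.03, 0.25] 60 35 [ 29.  40. -46. 122. 116.  22.  -9.] 0.0 8.8
192.65 -1 [0.52, -0.02, 0.23] 60 35 [ 29.  40. -45. 123. 117.  22.  -9.] 0.0 8.8
192.65 -1 [0.5, 0.1, 0.25] 60 35 [ 29.  39. -45. 123. 117.  22. -10.] 0.0 9.4
```

```bash
python3 - <<'E'
from sim import *
from station import get_state
s=get_state(); q=np.array(s['joints']); P=np.array([.48,-.03,.25]); u=SR.apply([0,0,-1])
units(s,P,tilt(0,0,12.65))
way=[(P,tilt(0,0,12.65)),(P,tilt(0,0,102.65)),(P,tilt(0,0,192.65)),(P,tilt(35,-47.35,192.65)),(F+u*.12,tilt(35,12.65,192.65)),(F+u*.0327,tilt(35,12.65,192.65))]
print(run(q,way,v=True))
E
```

```text
shift [-1.18, 0.23, -2.48] turn [-0.1, -5.62, 0.04]
    [-29.  22.  41. 108. -18.  55. -57.] 0.0
    [-13.  19.  18. 108.  -7.  54.  21.] 0.0
    [  3.  19.  -3. 107.   1.  54. 102.] 0.0
    [-28.  14.  11. 125.  52.  37.  44.] 0.0
    [ 12.  22. -15. 126.  41.   1.  61.] 22.29
    [-10.  32.  12. 123.  54.   1.  44.] 119.0
(array([-10.10038431,  32.06258597,  12.14666419, 123.03281277,
        53.7966351 ,   0.78      ,  44.17242358]), np.float64(119.00013784737585), np.float64(15.193704784905933))
```

carry_out(series=[[[-0.3,0.06,-0.62],[0,-1.12,0],-0.5],[[-0.59,0.12,-1.24],[0,-2.25,0],-0.5],[[-0.89,0.17,-1.86],[0,-3.37,0],-0.5],[[-1.18,0.23,-2.48],[-0.1,-4.5,0],-0.5],[[-1.18,0.23,-2.48],[-0.1,-5.62,0.04],-0.5]])

```text
clock: 6.12
ee_pos: [0.5186, -0.0107, 0.222]
orientation: [-178.6, -19.9, 14.0]
contact_force: [1.8, 2.3, -2.0]
finger_gap: 0.064
```

carry_out(series=[[[0,0,0],[0,0,-1.1],-0.5],[[0,0,0],[0,0,-2.2],-0.5],[[0,0,0],[0,0,-3.4],-0.5],[[0,0,0],[0,0,-4.6],-0.5],[[0,0,0],[0,0,-5.8],-0.5]])

```text
clock: 6.53
ee_pos: [0.5205, -0.0104, 0.2226]
orientation: [169.1, -17.4, 51.0]
contact_force: [-0.4, 0.4, -1.9]
finger_gap: 0.064
```

carry_out(series=[[[0,0,0],[0,0,-1.1],-0.5],[[0,0,0],[0,0,-2.2],-0.5],[[0,0,0],[0,0,-3.4],-0.5],[[0,0,0],[0,0,-4.6],-0.5],[[0,0,0],[0,0,-5.8],-0.5]])

```text
clock: 6.95
ee_pos: [0.5205, -0.0108, 0.2226]
orientation: [161.2, -8.2, 85.3]
contact_force: [-0.6, 0.9, -1.7]
finger_gap: 0.0641
```

carry_out(series=[[[0,0,0],[0,0,-1.1],-0.5],[[0,0,0],[0,0,-2.2],-0.5],[[0,0,0],[0,0,-3.4],-0.5],[[0,0,0],[0,0,-4.6],-0.5],[[0,0,0],[0,0,-5.8],-0.5]])

```text
clock: 7.37
ee_pos: [0.5205, -0.0109, 0.2226]
orientation: [159.9, 3.7, 118.0]
contact_force: [0.2, -0.3, -0.8]
finger_gap: 0.0639
```

carry_out(series=[[[0,0,0],[0,0,-1.1],-0.5],[[0,0,0],[0,0,-2.2],-0.5],[[0,0,0],[0,0,-3.4],-0.5],[[0,0,0],[0,0,-4.6],-0.5],[[0,0,0],[0,0,-5.8],-0.5]])

```text
clock: 7.78
ee_pos: [0.5205, -0.0109, 0.2226]
orientation: [165.3, 14.4, 151.5]
contact_force: [-0.4, -0.8, -1.8]
finger_gap: 0.0641
```

carry_out(series=[[[0,0,0],[0,0,-1.1],-0.5],[[0,0,0],[0,0,-2.2],-0.5],[[0,0,0],[0,0,-3.4],-0.5],[[0,0,0],[0,0,-4.6],-0.5],[[0,0,0],[0,0,-5.8],-0.5]])

```text
clock: 8.2
ee_pos: [0.5206, -0.011, 0.2226]
orientation: [176.3, 20.1, -172.6]
contact_force: [0.1, -0.8, -2.1]
finger_gap: 0.0637
```

```bash
python3 - <<'E'
from sim import *
from station import get_state
s=get_state(); q=np.array(s['joints']); u=SR.apply([0,0,-1]); print(s['clock'],s['ee_pos'],s['orientation'],q.round(1),s['finger_gap'])
p,T=fk(q,L); print('fk err mm',(p-s['ee_pos'])*1000)
res=[]
for P in([.48,-.03,.25],[.52,-.1,.25],[.55,.05,.28]):
 for b in(-150,-120,-90,-60,-30,0,30,60,90,120,150):
  for t in(25,35,50):
    way=[(P,tilt(t,12.65+b,192.65)),(F+u*.12,tilt(35,12.65,192.65)),(F+u*.0327,tilt(35,12.65,192.65))]
    qf,bad,mj=run(q,way,12); res.append((bad,mj,P,b,t,qf.round(0).tolist()))
res.sort(key=lambda x:x[0]); 
for x in res[:6]: print(x)
E
```

```text
8.2 [ 0.52058834 -0.01103962  0.22261233] [ 176.31700814   20.11764173 -172.63971265] [ 16.2  17.7 -16.9 118.7  -3.3  25.  101.7] 0.06368959572171375
fk err mm [-4.76342778 -0.50427713 -2.42521097]
(np.float64(71.26718584126742), np.float64(9.040134483937194), [0.55, 0.05, 0.28], 120, 35, [10.0, 33.0, -13.0, 123.0, 4.0, 1.0, 99.0])
(np.float64(71.26821410336885), np.float64(7.637048186474002), [0.48, -0.03, 0.25], 120, 25, [10.0, 33.0, -13.0, 123.0, 4.0, 1.0, 99.0])
(np.float64(71.26954206213622), np.float64(3.443209215263392), [0.55, 0.05, 0.28], 30, 25, [10.0, 33.0, -13.0, 123.0, 4.0, 1.0, 99.0])
(np.float64(71.28143858005028), np.float64(8.06667816543475), [0.52, -0.1, 0.25], 120, 25, [10.0, 33.0, -13.0, 123.0, 3.0, 1.0, 100.0])
(np.float64(71.28763925054587), np.float64(6.6978412235682425), [0.55, 0.05, 0.28], 90, 25, [10.0, 33.0, -13.0, 123.0, 3.0, 1.0, 100.0])
(np.float64(71.29769571875265), np.float64(1.9986965102253436), [0.48, -0.03, 0.25], 0, 25, [9.0, 33.0, -12.0, 123.0, 6.0, 1.0, 97.0])
```

```bash
sed -i 's/range(12)/range(5)/' sim.py; cat > search.py <<'E'
from sim import *
from station import get_state
from multiprocessing import Pool
s=get_state(); q=np.array(s['joints']); u=SR.apply([0,0,-1])
def job(i):
    g=np.random.default_rng(i); sd=g.choice([-1,1]); t1,t2=g.uniform(20,50),g.uniform(35,70); b1,b2=sd*g.uniform(30,110),sd*g.uniform(0,70)
    P1=np.array([.52,-.01,.25])+g.uniform(-1,1,3)*[.05,.1,.03]; P2=F+u*.14+g.uniform(-1,1,3)*[.05,.08,.03]+[0,0,.03]
    way=[(P1,tilt(t1,12.65+b1,192.65)),(P2,tilt(t2,12.65+b2,192.65)),(F+u*.13,tilt(35,12.65,192.65)),(F+u*.0327,tilt(35,12.65,192.65))]
    try: qf,bad,mj=run(q,way,12)
    except Exception: return None
    return bad,mj,P1.round(3).tolist(),round(t1),round(b1),P2.round(3).tolist(),round(t2),round(b2),qf.round(0).tolist()
with Pool() as p: r=[x for x in p.map(job,range(400)) if x]
ok=[x for x in r if x[0]<3]; print(len(ok)); ok.sort(key=lambda x:x[1])
for x in ok[:8]: print(x)
E
time timeout 250 python3 search.py
```

```text
50
(np.float64(5.480594026251639e-07), np.float64(7.657523006875392), [0.484, 0.009, 0.274], 34, -33, [0.588, 0.053, 0.204], 47, -36, [14.0, 35.0, -24.0, 124.0, 149.0, 13.0, -46.0])
(np.float64(4.276652992300978e-06), np.float64(8.362875123861645), [0.546, 0.061, 0.231], 34, -54, [0.544, 0.023, 0.261], 45, -35, [18.0, 35.0, -28.0, 124.0, 139.0, 14.0, -36.0])
(np.float64(8.641965852271294e-05), np.float64(8.573073572830724), [0.549, 0.066, 0.274], 46, -82, [0.551, 0.073, 0.256], 43, -34, [20.0, 36.0, -32.0, 123.0, 132.0, 15.0, -28.0])
(np.float64(0.00020654137920670786), np.float64(8.688637808186618), [0.489, -0.066, 0.249], 34, -51, [0.564, 0.045, 0.241], 45, -40, [19.0, 36.0, -31.0, 123.0, 134.0, 15.0, -30.0])
(np.float64(1.1609647913288988e-05), np.float64(8.832242708287652), [0.498, -0.09, 0.262], 43, -74, [0.539, -0.068, 0.236], 57, -54, [16.0, 35.0, -25.0, 124.0, 145.0, 13.0, -42.0])
(np.float64(7.3987911028790105e-06), np.float64(9.177602991537322), [0.506, -0.039, 0.221], 38, -81, [0.546, -0.007, 0.227], 47, -44, [16.0, 35.0, -26.0, 124.0, 143.0, 14.0, -39.0])
(np.float64(1.9942929266508317e-05), np.float64(9.196080019571141), [0.563, -0.007, 0.272], 42, -53, [0.581, -0.043, 0.251], 62, -49, [11.0, 34.0, -19.0, 125.0, 161.0, 12.0, -59.0])
(np.float64(5.008161882285963e-06), np.float64(9.23877733940267), [0.481, 0.05, 0.278], 25, -83, [0.523, -0.049, 0.221], 53, -54, [18.0, 35.0, -29.0, 124.0, 137.0, 14.0, -34.0])
real	1m15.665s
user	4m36.338s
sys	0m0.216s
```

```bash
cat > plan.py <<'E'
from sim import *
from station import get_state
def plan(way,s=None,yaw=192.65):
    s=s or get_state(); A=np.array(s['ee_pos']); RA=R.from_euler('xyz',s['orientation'],degrees=True)
    print(s['clock'],A.round(4),np.round(s['orientation'],1),s['joints'].round(0))
    for P,Rt in way:
        d=(Rt*RA.inv()).as_rotvec(); P=np.array(P)
        n=int(np.ceil(max(np.degrees(np.linalg.norm(d))/34,np.linalg.norm(P-A)/.2,1e-6)))
        for k in range(1,n+1):
            B=A+(P-A)/(n-k+1); RB=R.from_rotvec(d/n)*RA
            print('  shift',(RA.inv().apply(B-A)/.04).round(2).tolist(),'turn',(np.degrees((RA.inv()*RB).as_rotvec())/6).round(2).tolist())
            A,RA=B,RB
E
python3 - <<'E'
from plan import *
u=SR.apply([0,0,-1])
plan([([.5,-.05,.25],tilt(40,-57,192.65)),([.55,0,.245],tilt(47,-29,192.65)),(F+u*.13,tilt(35,12.65,192.65))])
E
```

```text
8.2 [ 0.5206 -0.011   0.2226] [ 176.3   20.1 -172.6] [ 16.  18. -17. 119.  -3.  25. 102.]
  shift [0.18, -0.42, -0.46] turn [3.25, 0.35, -0.94]
  shift [0.24, -0.53, -0.29] turn [3.25, 0.35, -0.94]
  shift [-1.5, 0.94, -0.14] turn [-0.87, -3.28, 1.23]
  shift [0.63, 0.63, 0.95] turn [-4.89, 0.16, 1.54]
```

carry_out(series=[[[0.09,-0.2,-0.23],[1.08,0.12,-0.31],-0.5],[[0.18,-0.42,-0.46],[2.17,0.23,-0.63],-0.5],[[0.18,-0.42,-0.46],[3.25,0.35,-0.94],-0.5],[[0.18,-0.42,-0.46],[3.25,0.35,-0.94],-0.5],[[0.18,-0.42,-0.46],[3.25,0.35,-0.94],-0.5]])

```text
clock: 8.62
ee_pos: [0.5108, -0.0265, 0.2364]
orientation: [-162.5, 17.4, -167.0]
contact_force: [0.7, 0.1, -2.2]
finger_gap: 0.0641
```

carry_out(series=[[[0.12,-0.25,-0.15],[1.08,0.12,-0.31],-0.5],[[0.24,-0.53,-0.29],[2.17,0.23,-0.63],-0.5],[[0.24,-0.53,-0.29],[3.25,0.35,-0.94],-0.5],[[0.24,-0.53,-0.29],[3.25,0.35,-0.94],-0.5],[[0.24,-0.53,-0.29],[3.25,0.35,-0.94],-0.5]])

```text
clock: 9.03
ee_pos: [0.5003, -0.048, 0.249]
orientation: [-142.2, 12.9, -163.1]
contact_force: [-0.2, -1.0, -1.7]
finger_gap: 0.0637
```

```bash
python3 - <<'E'
from plan import *
u=SR.apply([0,0,-1])
way=[([.55,0,.245],tilt(47,-29,192.65)),(F+u*.13,tilt(35,12.65,192.65)),(F+u*.0327,tilt(35,12.65,192.65))]
plan(way[:2]); run(np.array(get_state()['joints']),way,v=True)
E
```

```text
9.0333 [ 0.5003 -0.048   0.249 ] [-142.2   12.9 -163.1] [-34.  19.  18. 123.  54.  41.  42.]
  shift [-1.48, 0.89, -0.14] turn [-0.82, -3.32, 1.19]
  shift [0.63, 0.63, 0.95] turn [-4.89, 0.16, 1.54]
    [-39.  20.  23. 129.  93.  25.  -2.] 0.0
    [ 18.  22. -24. 128. 131.   4. -29.] 0.0
    [ 19.  36. -31. 123. 134.  15. -30.] 0.0
```

carry_out(series=[[[-0.37,0.22,-0.03],[-0.2,-0.83,0.3],-0.5],[[-0.74,0.44,-0.07],[-0.41,-1.66,0.6],-0.5],[[-1.11,0.67,-0.1],[-0.61,-2.49,0.89],-0.5],[[-1.48,0.89,-0.14],[-0.82,-3.32,1.19],-0.5],[[-1.48,0.89,-0.14],[-0.82,-3.32,1.19],-0.5]])

```text
clock: 9.45
ee_pos: [0.55, -0.0047, 0.247]
orientation: [-144.4, 33.2, -156.9]
contact_force: [1.4, -0.4, -1.1]
finger_gap: 0.064
```

```bash
python3 - <<'E'
from plan import *
u=SR.apply([0,0,-1]); q=np.array(get_state()['joints'])
e=[(F+u*.13,tilt(35,12.65,192.65)),(F+u*.0327,tilt(35,12.65,192.65))]
for w in ([],[(F+u*.14,tilt(50,8,192.65))],[([.56,.01,.235],tilt(48,-8,192.65))],[([.55,.02,.245],tilt(55,-10,192.65))]):
    print(run(q,w+e,v=True)[1:]); plan(w+e[:1])
E
```

```text
[ 17.  22. -24. 128. 134.   4. -32.] 0.0
    [ 18.  35. -29. 124. 137.  15. -33.] 0.0
(np.float64(8.017443134948198e-09), np.float64(4.1693759693782795))
9.45 [ 0.55   -0.0047  0.247 ] [-144.4   33.2 -156.9] [-39.  20.  24. 131.  98.  25.  -7.]
  shift [0.62, 0.76, 0.94] turn [-4.95, 0.16, 1.48]
    [ 15.  24. -22. 139. 174.  33. -72.] 17.94
    [ 14.  21. -19. 129. 173.   4. -72.] 0.0
    [  8.  34. -15. 125. 172.  12. -71.] 0.0
(np.float64(17.93707735976569), np.float64(4.388546740599523))
9.45 [ 0.55   -0.0047  0.247 ] [-144.4   33.2 -156.9] [-39.  20.  24. 131.  98.  25.  -7.]
  shift [0.62, 0.64, 0.72] turn [-4.1, -2.25, 1.91]
  shift [0.06, 0.02, 0.24] turn [-0.63, 2.47, 0.2]
    [-15.  18.   2. 135. 140.  24. -47.] 0.0
    [ 15.  21. -21. 129. 158.   4. -57.] 0.0
    [ 12.  34. -20. 124. 158.  13. -56.] 0.0
(np.float64(1.6935461169709712e-10), np.float64(2.182393711058765))
9.45 [ 0.55   -0.0047  0.247 ] [-144.4   33.2 -156.9] [-39.  20.  24. 131.  98.  25.  -7.]
  shift [-0.15, 0.46, 0.23] turn [-2.19, -1.48, 1.06]
  shift [0.89, 0.05, 0.62] turn [-2.63, 1.69, 0.83]
    [-21.  19.   4. 139. 142.  37. -53.] 8.42
    [ 14.  21. -20. 129. 167.   4. -66.] 0.0
    [ 10.  34. -17. 125. 167.  12. -65.] 0.0
(np.float64(8.419539128712804), np.float64(2.7798987438126668))
9.45 [ 0.55   -0.0047  0.247 ] [-144.4   33.2 -156.9] [-39.  20.  24. 131.  98.  25.  -7.]
  shift [-0.17, 0.56, -0.19] turn [-1.45, -2.44, 1.1]
  shift [1.06, -0.07, 0.9] turn [-3.27, 2.69, 1.03]
```

carry_out(series=[[[-0.05,0.15,0.08],[-0.73,-0.49,0.35],-0.5],[[-0.1,0.3,0.15],[-1.46,-0.99,0.71],-0.5],[[-0.15,0.46,0.23],[-2.19,-1.48,1.06],-0.5],[[-0.15,0.46,0.23],[-2.19,-1.48,1.06],-0.5]])

```text
clock: 9.78
ee_pos: [0.5601, 0.007, 0.2355]
orientation: [-156.3, 42.6, -158.0]
contact_force: [0.2, 0.4, -1.9]
finger_gap: 0.0638
```

carry_out(series=[[[0.22,0.01,0.15],[-0.66,0.42,0.21],-0.5],[[0.45,0.03,0.3],[-1.3,0.84,0.41],-0.5],[[0.67,0.04,0.46],[-1.97,1.27,0.62],-0.5],[[0.89,0.05,0.62],[-2.63,1.69,0.83],-0.5],[[0.89,0.05,0.62],[-2.63,1.69,0.83],-0.5]])

```text
clock: 10.2
ee_pos: [0.5551, -0.0153, 0.1944]
orientation: [-177.6, 33.9, -168.0]
contact_force: [-0.9, -2.2, -0.7]
finger_gap: 0.0637
```

carry_out(series=[[[0,0,0],[0,0,0],-0.5],[[0,0,0],[0,0,0],-0.5],[[0,0,0],[0,0,0],-0.5]])

```text
clock: 10.45
ee_pos: [0.553, -0.0013, 0.1939]
orientation: [-177.5, 33.8, -166.6]
contact_force: [-1.0, -0.0, -1.2]
finger_gap: 0.0641
```

```bash
python3 - <<'E'
from plan import *
u=SR.apply([0,0,-1])
e=[(F+u*.105,tilt(35,12.65,192.65))]
plan(e); spin(get_state())
E
```

```text
10.45 [ 0.553  -0.0013  0.1939] [-177.5   33.8 -166.6] [ 13.  21. -16. 128. 159.   2. -56.]
  shift [-0.03, 0.05, 0.66] turn [-0.35, -0.2, 0.11]
tcp in spindle: along 0.1316 toolx -0.0007 tooly 0.0012
force tool [1.5 0.2 0.5]
```

carry_out(series=[[[-0.03,0.05,0.2],[-0.35,-0.2,0.11],-0.5],[[-0.03,0.05,0.4],[-0.35,-0.2,0.11],-0.5],[[-0.03,0.05,0.66],[-0.35,-0.2,0.11],-0.5],[[-0.03,0.05,0.66],[-0.35,-0.2,0.11],-0.5],[[-0.03,0.05,0.66],[-0.35,-0.2,0.11],-0.5]])

```text
clock: 10.87
ee_pos: [0.5686, 0.004, 0.1713]
orientation: [180.0, 34.9, -167.3]
contact_force: [0.1, 1.2, -1.4]
finger_gap: 0.0639
```

```bash
python3 - <<'E'
from plan import *
from station import eyes
u=SR.apply([0,0,-1]); s=get_state()
e=[(F+u*.09,tilt(35,12.65,192.65))]
plan(e); spin(s)
Rn=R.from_euler('xyz',s['orientation'],degrees=True); n=-Rn.apply([0,0,1])
top=s['ee_pos']+n*.0273; bot=s['ee_pos']-n*.0327; t=np.linspace(0,6.28,60)
Z=[]
for cam,o in(('top',(305,145)),('side',(320,145))):
    b=eyes.camera(cam)['color'];z=cv2.resize(b[o[1]:o[1]+80,o[0]:o[0]+80],(400,400),interpolation=cv2.INTER_CUBIC)
    for c,q,rr,col in((top,Rn,.032,(0,0,255)),(bot,Rn,.032,(0,255,0)),(F,SR,.03,(255,0,0)),(F+u*.036,SR,.0145,(255,255,0))):
        cv2.polylines(z,[((proj(cam,c+q.apply(np.c_[np.cos(t),np.sin(t),0*t])*rr)-o)*5).round().astype(int)],True,col,1)
    Z.append(z)
cv2.imwrite('pics/pre3.png',np.hstack(Z))
E
```

```text
10.8667 [0.5686 0.004  0.1713] [ 180.    34.9 -167.3] [ 19.  26. -23. 128. 161.   7. -56.]
  shift [-0.01, -0.01, 0.34] turn [0.01, -0.02, 0.0]
tcp in spindle: along 0.1037 toolx -0.0003 tooly -0.0006
force tool [0.5 1.2 1.3]
```

View pics/pre3.png

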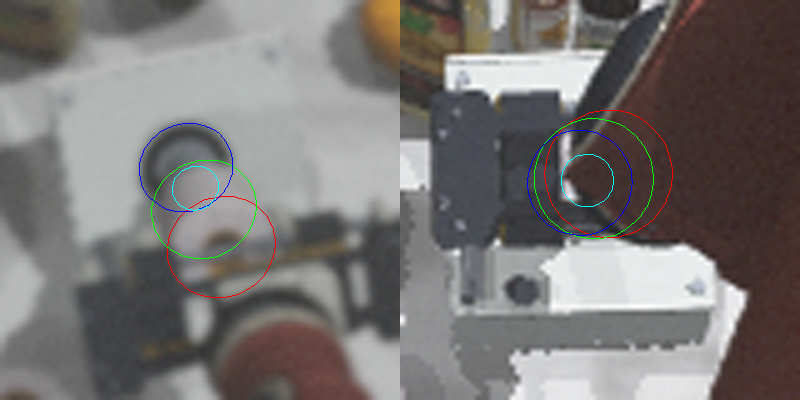

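carry_out(series=[[[0,0,0.12],[0,0,0],-0.5],[[0,0,0.25],[0,0,0],-0.5],[[0,0,0.38],[0,0,0],-0.5],[[0,0,0.5],[0,0,0],-0.5],[[0,0,0.6],[0,0,0],-0.5]])

```text
clock: 11.38
ee_pos: [0.5825, 0.0054, 0.1519]
orientation: [179.9, 35.0, -167.5]
contact_force: [-0.9, -0.1, -1.4]
finger_gap: 0.0638
```

carry_out(series=[[[0,0,0.05],[0,0,0],-0.5],[[0,0,0.1],[0,0,0],-0.5],[[0,0,0.15],[0,0,0],-0.5]])

```text
clock: 11.63
ee_pos: [0.5856, 0.0061, 0.1474]
orientation: [179.9, 35.0, -167.5]
contact_force: [0.7, 0.9, -1.0]
finger_gap: 0.064
```

```bash
python3 -c "
from plan import *
s=get_state();spin(s);print(s['clock'],s['orientation'],s['joints'].round(0))"
```

```text
tcp in spindle: along 0.0743 toolx -0.0 tooly 0.0011
force tool [-0.1  0.7  1.3]
11.6333 [ 179.91397587   34.98805252 -167.50627668] [ 18.  30. -23. 127. 161.  10. -56.]
```

Bottom is now about 42 mm from the flange with no contact yet; continue in small steps.

carry_out(series=[[[0,0,0.04],[0,0,0],-0.5],[[0,0,0.08],[0,0,0],-0.5],[[0,0,0.1],[0,0,0],-0.5],[[0,0,0.1],[0,0,0],-0.5]])

```text
clock: 11.97
ee_pos: [0.5878, 0.0078, 0.1446]
orientation: [179.9, 35.0, -167.4]
contact_force: [-0.4, 2.9, -0.5]
finger_gap: 0.064
```

carry_out(series=[[[0,0,0.03],[0,0,0],-0.5],[[0,0,0.06],[0,0,0],-0.5],[[0,0,0.08],[0,0,0],-0.5],[[0,0,0.08],[0,0,0],-0.5]])

```text
clock: 12.3
ee_pos: [0.589, 0.0088, 0.1428]
orientation: [179.9, 35.1, -167.3]
contact_force: [-6.9, 2.1, 9.1]
finger_gap: 0.0642
```

```bash
python3 -c "
from plan import *
s=get_state();spin(s);print(s['clock'],s['ft_torque'])"
```

```text
tcp in spindle: along 0.0684 toolx 0.0006 tooly -0.0008
force tool [ -0.1   3.6 -11.1]
12.3 [0.98029546 0.45839749 0.71549106]
```

carry_out(series=[[[0,0,0.04],[0,0,0],-0.5],[[0,0,0.04],[0,0,0],-0.5],[[0,0,0.04],[0,0,0],-0.5],[[0,0,0.04],[0,0,0],-0.5],[[0,0,0.04],[0,0,0],-0.5]])

```text
clock: 12.72
ee_pos: [0.5893, 0.0088, 0.1423]
orientation: [180.0, 35.1, -167.3]
contact_force: [-14.2, 0.8, 18.2]
finger_gap: 0.0636
```

```bash
python3 -c "
from plan import *
s=get_state();spin(s);print(s['clock'],s['orientation'])
u=SR.apply([0,0,-1]);B=np.array([.457,.325])
plan([(F+u*.12,tilt(35,12.65,192.65)),(np.r_[.48,.2,.23],tilt(17,12.65,192.65)),(np.r_[B,.16],tilt(0,0,192.65))])
q=np.array(s['joints'])
for w in ([],[(np.r_[.52,.1,.26],tilt(35,-30,192.65)),(np.r_[.47,.25,.25],tilt(15,-20,192.65))],[(np.r_[.52,.1,.27],tilt(35,12.65,192.65)),(np.r_[.47,.25,.25],tilt(15,12,192.65))]):
  print(run(q,[(F+u*.12,tilt(35,12.65,192.65))]+w+[(np.r_[B,.16],tilt(0,0,192.65))],v=True)[1:])"
```

```text
tcp in spindle: along 0.0678 toolx 0.0005 tooly -0.0008
force tool [  0.7   3.9 -22.7]
12.7167 [ 179.9615427    35.08989221 -167.27076908]
12.7167 [0.5893 0.0088 0.1423] [ 180.    35.1 -167.3] [ 17.  30. -23. 127. 161.  10. -56.]
  shift [0.01, -0.02, -1.31] turn [0.01, 0.01, 0.01]
  shift [0.03, 2.64, -0.71] turn [0.0, 1.5, 0.0]
  shift [0.14, 2.64, -0.7] turn [0.0, 1.5, 0.0]
  shift [0.39, 3.18, 1.71] turn [0.0, 2.83, 0.0]
    [ 15.  23. -21. 128. 158.   5. -57.] 0.0
    [ -53.   16.   16.  109.  175.    1. -113.] 401.89
(np.float64(401.8861540673008), np.float64(8.390367598871112))
    [ 15.  23. -21. 128. 158.   5. -57.] 0.0
    [-86.  34.  76. 123. 160.   1. -79.] 173.69
    [ -45.    3.    5.  114.  194.    1. -124.] 410.61
    [  36.   53.  -77.  113.  243.    1. -163.] 414.83
(np.float64(451.65323353376476), np.float64(20.0))
    [ 15.  23. -21. 128. 158.   5. -57.] 0.0
    [-40.  10.  27. 128. 156.   1. -69.] 66.18
    [ -63.    7.   30.  116.  183.    1. -113.] 318.54
    [  36.   53.  -77.  113.  243.    1. -163.] 414.89
(np.float64(426.001193633105), np.float64(13.202312107908192))
```

```bash
python3 -c "
from plan import *
s=get_state();u=SR.apply([0,0,-1]);Y=192.65
w=[(F+u*.13,tilt(35,12.65,Y)),([.56,.01,.235],tilt(48,-8,Y)),([.55,0,.245],tilt(47,-29,Y)),([.5,-.02,.25],tilt(40,-57,Y)),([.49,.08,.25],tilt(10,-57,Y)),([.457,.325,.18],tilt(0,0,Y))]
plan(w);print(run(np.array(s['joints']),w,v=True)[1:])"
```

```text
12.7167 [0.5893 0.0088 0.1423] [ 180.    35.1 -167.3] [ 17.  30. -23. 127. 161.  10. -56.]
  shift [0.01, -0.02, -1.56] turn [0.01, 0.01, 0.01]
  shift [-0.76, 0.21, -0.75] turn [2.63, -1.69, -0.83]
  shift [0.06, -0.28, -0.33] turn [2.12, 1.47, -1.11]
  shift [1.06, -0.45, -0.71] turn [0.87, 3.28, -1.23]
  shift [-0.49, 2.0, -1.44] turn [-4.69, 1.74, 0.0]
  shift [-0.23, 3.18, 0.38] turn [-0.78, 0.29, 0.0]
  shift [-0.25, 3.14, 0.63] turn [-0.78, 0.29, 0.0]
    [ 15.  21. -21. 129. 158.   4. -57.] 0.0
    [-16.  18.   3. 135. 141.  24. -48.] 0.0
    [-45.  21.  31. 129.  94.  22.  -4.] 0.0
    [-41.  20.  24. 120.  50.  42.  45.] 0.0
    [-23.  19.   8. 108.   9.  51.  81.] 0.0
    [-38.  30.   1. 100.  -0.  50.  65.] 0.0
(np.float64(2.2245062394847335e-09), np.float64(4.468657415024737))
```

carry_out(series=[[[0,0,-0.2],[0,0,0],-0.5],[[0,0,-0.5],[0,0,0],-0.5],[[0,0,-0.9],[0,0,0],-0.5],[[0,0,-1.3],[0,0,0],-0.5],[[0,0,-1.6],[0,0,0],-0.5]])

```text
clock: 13.13
ee_pos: [0.5541, -0.0027, 0.1933]
orientation: [180.0, 35.0, -167.7]
contact_force: [0.6, -0.1, -1.0]
finger_gap: 0.064
```

carry_out(series=[[[-0.19,0.05,-0.19],[0.66,-0.42,-0.21],-0.5],[[-0.38,0.1,-0.38],[1.31,-0.84,-0.41],-0.5],[[-0.57,0.16,-0.56],[1.97,-1.27,-0.62],-0.5],[[-0.76,0.21,-0.75],[2.63,-1.69,-0.83],-0.5],[[-0.76,0.21,-0.75],[2.63,-1.69,-0.83],-0.5]])

```text
clock: 13.55
ee_pos: [0.5592, 0.0137, 0.2346]
orientation: [-158.6, 44.0, -158.2]
contact_force: [-0.2, 1.1, -1.8]
finger_gap: 0.0643
```

carry_out(series=[[[0.02,-0.07,-0.08],[0.53,0.37,-0.28],-0.5],[[0.03,-0.14,-0.17],[1.06,0.74,-0.55],-0.5],[[0.04,-0.2,-0.25],[1.59,1.1,-0.83],-0.5],[[0.06,-0.28,-0.33],[2.12,1.47,-1.11],-0.5],[[0.06,-0.28,-0.33],[2.12,1.47,-1.11],-0.5]])

```text
clock: 13.97
ee_pos: [0.5514, -0.0003, 0.245]
orientation: [-144.6, 33.1, -156.7]
contact_force: [0.8, 0.6, -1.1]
finger_gap: 0.0639
```

carry_out(series=[[[0.26,-0.11,-0.18],[0.22,0.82,-0.3],-0.5],[[0.53,-0.22,-0.35],[0.43,1.64,-0.61],-0.5],[[0.8,-0.34,-0.53],[0.65,2.46,-0.92],-0.5],[[1.06,-0.45,-0.71],[0.87,3.28,-1.23],-0.5],[[1.06,-0.45,-0.71],[0.87,3.28,-1.23],-0.5]])

```text
clock: 14.38
ee_pos: [0.4977, -0.0233, 0.2497]
orientation: [-141.9, 12.6, -163.4]
contact_force: [0.3, -0.9, -1.0]
finger_gap: 0.0638
```

```bash
python3 -c "
from plan import *
s=get_state();Y=192.65
w=[([.49,.08,.25],tilt(10,-57,Y)),([.457,.325,.18],tilt(0,0,Y))]
plan(w);print(run(np.array(s['joints']),w,v=True)[1:])"
```

```text
14.3833 [ 0.4977 -0.0233  0.2497] [-141.9   12.6 -163.4] [-41.  20.  23. 122.  51.  42.  43.]
  shift [-0.54, 2.06, -1.47] turn [-4.68, 1.66, -0.06]
  shift [-0.23, 3.18, 0.38] turn [-0.78, 0.29, 0.0]
  shift [-0.25, 3.14, 0.63] turn [-0.78, 0.29, 0.0]
    [-23.  19.   7. 108.   9.  51.  81.] 0.0
    [-38.  30.  -0. 100.   0.  50.  65.] 0.0
(np.float64(1.6454139728863492e-11), np.float64(2.3934602177020636))
```

carry_out(series=[[[-0.13,0.5,-0.36],[-1.17,0.41,0],-0.5],[[-0.27,1.0,-0.73],[-2.34,0.83,0],-0.5],[[-0.4,1.5,-1.1],[-3.5,1.25,0],-0.5],[[-0.54,2.06,-1.47],[-4.68,1.66,-0.06],-0.5],[[-0.54,2.06,-1.47],[-4.68,1.66,-0.06],-0.5]])

```text
clock: 14.8
ee_pos: [0.4955, 0.0829, 0.2518]
orientation: [-170.9, 4.2, -166.9]
contact_force: [0.2, -0.3, -0.8]
finger_gap: 0.0641
```

carry_out(series=[[[-0.05,0.8,0.1],[-0.2,0.08,0],-0.5],[[-0.12,1.6,0.2],[-0.4,0.15,0],-0.5],[[-0.18,2.4,0.3],[-0.6,0.22,0],-0.5],[[-0.23,3.18,0.38],[-0.78,0.29,0],-0.5],[[-0.23,3.18,0.38],[-0.78,0.29,0],-0.5]])

```text
clock: 15.22
ee_pos: [0.4745, 0.2092, 0.2131]
orientation: [-175.5, 2.0, -166.7]
contact_force: [0.0, 1.2, -1.7]
finger_gap: 0.0643
```

carry_out(series=[[[-0.05,0.8,0.15],[-0.2,0.08,0],-0.5],[[-0.12,1.6,0.3],[-0.4,0.15,0],-0.5],[[-0.18,2.4,0.45],[-0.6,0.22,0],-0.5],[[-0.25,3.14,0.63],[-0.78,0.29,0],-0.5],[[-0.25,3.14,0.63],[-0.78,0.29,0],-0.5]])

```text
clock: 15.63
ee_pos: [0.4573, 0.3313, 0.1776]
orientation: [179.9, 0.3, -166.8]
contact_force: [-1.2, 1.2, -1.8]
finger_gap: 0.0641
```

```bash
python3 -c "
from plan import *
plan([([.457,.325,.05],tilt(0,0,192.65)),([.457,.325,.0375],tilt(0,0,192.65))])"
```

```text
15.6333 [0.4573 0.3313 0.1776] [ 179.9    0.3 -166.8] [-38.  31.  -0. 100.   0.  49.  65.]
  shift [0.06, -0.16, 3.19] turn [0.02, 0.04, 0.09]
  shift [-0.0, -0.0, 0.31] turn [0.0, -0.0, 0.0]
```

carry_out(series=[[[0.06,-0.16,0.9],[0,0,0],-0.5],[[0.06,-0.16,1.8],[0,0,0],-0.5],[[0.06,-0.16,2.7],[0,0,0],-0.5],[[0.06,-0.16,3.2],[0,0,0],-0.5],[[0.06,-0.16,3.35],[0,0,0],-0.5]])

```text
clock: 16.05
ee_pos: [0.4575, 0.3161, 0.0419]
orientation: [-179.6, -0.0, -167.2]
contact_force: [-0.8, -0.3, -1.6]
finger_gap: 0.0638
```

carry_out(series=[[[0,0,0.05],[0,0,0],-0.5],[[0,0,0.1],[0,0,0],-0.5],[[0,0,0.14],[0,0,0],-0.5],[[0,0,0.14],[0,0,0],-0.5]])

```text
clock: 16.38
ee_pos: [0.4587, 0.3206, 0.0413]
orientation: [-179.9, 0.5, -167.0]
contact_force: [-0.3, 0.2, -1.2]
finger_gap: 0.0639
```

carry_out(series=[[[0,0,0.04],[0,0,0],-0.5],[[0,0,0.08],[0,0,0],-0.5],[[0,0,0.1],[0,0,0],-0.5],[[0,0,0.1],[0,0,0],-0.5]])

```text
clock: 16.72
ee_pos: [0.458, 0.3207, 0.0368]
orientation: [-179.9, 0.4, -167.0]
contact_force: [0.4, -0.1, 3.6]
finger_gap: 0.0638
```

carry_out(series=[[[0,0,0],[0,0,0],0.6],[[0,0,0],[0,0,0],0.8],[[0,0,0],[0,0,0],0.8],[[0,0,0],[0,0,0],0.8],[[0,0,0],[0,0,0],0.8]])

```text
clock: 17.13
ee_pos: [0.4574, 0.3203, 0.0359]
orientation: [-179.9, 0.3, -167.0]
contact_force: [-1.3, 0.3, 0.6]
finger_gap: 0.0834
```

carry_out(series=[[[0,0,-0.4],[0,0,0],0.8],[[0,0,-1.2],[0,0,0],0.8],[[0,0,-2.2],[0,0,0],0.8],[[0,0,-3.2],[0,0,0],0.8],[[0,0,-4.0],[0,0,0],1]])

```text
clock: 17.55
ee_pos: [0.4569, 0.3207, 0.1988]
orientation: [-179.9, 0.4, -167.0]
contact_force: [0.5, 0.3, 0.2]
finger_gap: 0.087
```

```bash
python3 -c "
from plan import *
plan([([.473,.121,.17],tilt(0,0,192.65)),([.473,.121,.031],tilt(0,0,192.65))])"
```

```text
17.55 [0.4569 0.3207 0.1988] [-179.9    0.4 -167. ] [-37.  29.   0. 100.   0.  52.  65.]
  shift [0.37, -2.48, 0.36] turn [-0.01, 0.04, 0.03]
  shift [0.36, -2.48, 0.36] turn [-0.01, 0.04, 0.03]
  shift [0.0, -0.0, 3.48] turn [-0.0, 0.0, 0.0]
```

carry_out(series=[[[0.37,-2.48,0.36],[0,0,0],1],[[0.37,-2.48,0.36],[0,0,0],1],[[0.73,-4.96,0.72],[0,0,0],1],[[0.73,-4.96,0.72],[0,0,0],1],[[0.73,-4.96,0.72],[0,0,0],1]])

```text
clock: 17.97
ee_pos: [0.4727, 0.1175, 0.1673]
orientation: [-179.8, 0.3, -167.0]
contact_force: [-0.5, -1.0, -0.2]
finger_gap: 0.0927
```

carry_out(series=[[[0,0,0],[0,0,0],1],[[0,0,0],[0,0,0],1],[[0,0,0],[0,0,0],1]])

```text
clock: 18.22
ee_pos: [0.473, 0.1213, 0.1675]
orientation: [-179.9, 0.3, -167.0]
contact_force: [-0.2, 0.4, 0.0]
finger_gap: 0.0928
```

```bash
python3 -c "
from plan import *
from station import eyes
plan([([.473,.121,.031],tilt(0,0,192.65))])
Z=[]
for c,o in(('side',(180,150)),('top',(210,170))):
    b=eyes.camera(c)['color']; cv2.imwrite(f'pics/{c}2.png',b); Z.append(cv2.resize(b[o[1]:o[1]+130,o[0]:o[0]+130],(400,400),interpolation=cv2.INTER_CUBIC))
cv2.imwrite('pics/box.png',np.hstack(Z))"
```

```text
18.2167 [0.473  0.1213 0.1675] [-179.9    0.3 -167. ] [-17.  25.   0. 112.  -0.  42.  86.]
  shift [0.02, -0.0, 3.41] turn [-0.01, 0.05, 0.07]
```

View pics/box.png

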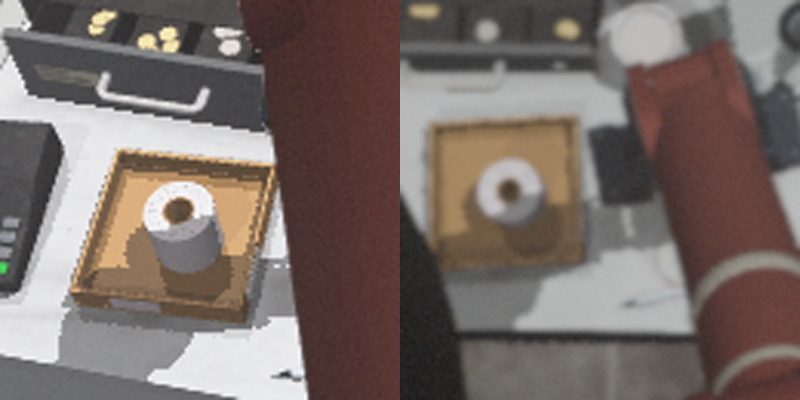

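Roll 2 stands upright in the middle of the cardboard box (side crop 180,225; top crop 510,190). Grasp the other roll.

carry_out(series=[[[0.02,0,0.9],[0,0,0],1],[[0.02,0,1.8],[0,0,0],1],[[0.02,0,2.7],[0,0,0],1],[[0.02,0,3.2],[0,0,0],1],[[0.02,0,3.38],[0,0,0],1]])

```text
clock: 18.73
ee_pos: [0.4709, 0.1217, 0.0293]
orientation: [-179.9, -0.0, -166.8]
contact_force: [-0.7, -0.5, 0.7]
finger_gap: 0.0929
```

carry_out(series=[[[0,0,0],[0,0,0],0.2],[[0,0,0],[0,0,0],-0.5],[[0,0,0],[0,0,0],-0.5],[[0,0,0],[0,0,0],-0.5],[[0,0,0],[0,0,0],-0.5]])

```text
clock: 19.15
ee_pos: [0.474, 0.1208, 0.0336]
orientation: [-179.9, 0.5, -167.0]
contact_force: [-0.3, 0.4, 4.5]
finger_gap: 0.0651
```

carry_out(series=[[[0,0,-0.9],[0,0,0],-0.5],[[0,0,-1.9],[0,0,0],-0.5],[[0,0,-2.9],[0,0,0],-0.5],[[0,0,-3.9],[0,0,0],-0.5],[[0,0,-4.9],[0,0,0],-0.5]])

```text
clock: 19.57
ee_pos: [0.4711, 0.1201, 0.2308]
orientation: [-179.9, 0.3, -167.0]
contact_force: [1.5, 0.4, -1.2]
finger_gap: 0.0647
```

```bash
python3 -c "
from plan import *
s=get_state();u=SR.apply([0,0,-1]);Y=192.65
for P in([.49,.08,.25],[.49,.03,.25]):
  w=[(P,tilt(10,-57,Y)),([.5,-.02,.25],tilt(40,-57,Y)),([.55,0,.245],tilt(47,-29,Y)),([.56,.01,.235],tilt(48,-8,Y)),(F+u*.13,tilt(35,12.65,Y)),(F+u*.033,tilt(35,12.65,Y))]
  plan(w[:-1]);print(run(np.array(s['joints']),w,v=True)[1:])"
```

```text
19.5667 [0.4711 0.1201 0.2308] [-179.9    0.3 -167. ] [-17.  20.   1. 108.  -0.  51.  86.]
  shift [-0.24, -1.08, -0.48] turn [1.55, -0.52, 0.06]
  shift [0.32, -2.46, 0.39] turn [4.69, -1.74, -0.0]
  shift [-1.28, 0.35, 0.26] turn [-0.87, -3.28, 1.23]
  shift [-0.14, 0.33, 0.24] turn [-2.12, -1.47, 1.11]
  shift [0.89, 0.05, 0.62] turn [-2.63, 1.69, 0.83]
    [-21.  19.   5. 108.  10.  51.  80.] 0.0
    [-38.  20.  20. 120.  51.  43.  44.] 0.0
    [-43.  21.  28. 129.  93.  24.  -3.] 0.0
    [-16.  18.   3. 135. 141.  24. -48.] 0.0
    [ 15.  21. -21. 129. 159.   4. -58.] 0.0
    [ 12.  34. -20. 124. 159.  12. -57.] 0.0
(np.float64(8.01907506119949e-10), np.float64(4.2216644073709))
19.5667 [0.4711 0.1201 0.2308] [-179.9    0.3 -167. ] [-17.  20.   1. 108.  -0.  51.  86.]
  shift [0.04, -2.3, -0.47] turn [1.55, -0.52, 0.06]
  shift [0.04, -1.26, 0.21] turn [4.69, -1.74, -0.0]
  shift [-1.28, 0.35, 0.26] turn [-0.87, -3.28, 1.23]
  shift [-0.14, 0.33, 0.24] turn [-2.12, -1.47, 1.11]
  shift [0.89, 0.05, 0.62] turn [-2.63, 1.69, 0.83]
    [-16.  18.   6. 109.  10.  50.  86.] 0.0
    [-38.  20.  20. 120.  51.  43.  44.] 0.0
    [-43.  21.  28. 129.  93.  24.  -3.] 0.0
    [-16.  18.   3. 135. 141.  24. -48.] 0.0
    [ 15.  21. -21. 129. 159.   4. -58.] 0.0
    [ 12.  34. -20. 124. 159.  12. -57.] 0.0
(np.float64(7.510325751264752e-10), np.float64(4.211792670558269))
```

carry_out(series=[[[-0.12,-0.54,-0.24],[0.78,-0.26,0.03],-0.5],[[-0.24,-1.08,-0.48],[1.55,-0.52,0.06],-0.5],[[-0.24,-1.08,-0.48],[1.55,-0.52,0.06],-0.5]])

```text
clock: 19.82
ee_pos: [0.4916, 0.0796, 0.2503]
orientation: [-170.5, 3.8, -167.1]
contact_force: [-0.8, -0.6, -2.6]
finger_gap: 0.0647
```

carry_out(series=[[[0.08,-0.6,0.1],[1.17,-0.43,0],-0.5],[[0.16,-1.2,0.2],[2.34,-0.87,0],-0.5],[[0.24,-1.8,0.3],[3.51,-1.3,0],-0.5],[[0.32,-2.46,0.39],[4.69,-1.74,0],-0.5],[[0.32,-2.46,0.39],[4.69,-1.74,0],-0.5]])

```text
clock: 20.23
ee_pos: [0.4968, -0.0218, 0.2454]
orientation: [-141.5, 12.5, -162.9]
contact_force: [-0.5, 0.2, -1.7]
finger_gap: 0.0646
```

carry_out(series=[[[-0.32,0.09,0.06],[-0.22,-0.82,0.3],-0.5],[[-0.64,0.18,0.13],[-0.43,-1.64,0.6],-0.5],[[-0.96,0.26,0.2],[-0.65,-2.46,0.92],-0.5],[[-1.28,0.35,0.26],[-0.87,-3.28,1.23],-0.5],[[-1.28,0.35,0.26],[-0.87,-3.28,1.23],-0.5]])

```text
clock: 20.65
ee_pos: [0.5485, -0.0011, 0.2428]
orientation: [-144.2, 32.2, -156.7]
contact_force: [1.0, 0.4, -1.6]
finger_gap: 0.0651
```

carry_out(series=[[[-0.05,0.11,0.08],[-0.71,-0.49,0.37],-0.5],[[-0.1,0.22,0.16],[-1.41,-0.98,0.74],-0.5],[[-0.14,0.33,0.24],[-2.12,-1.47,1.11],-0.5],[[-0.14,0.33,0.24],[-2.12,-1.47,1.11],-0.5],[[-0.14,0.33,0.24],[-2.12,-1.47,1.11],-0.5]])

```text
clock: 21.07
ee_pos: [0.5578, 0.0076, 0.2324]
orientation: [-158.3, 43.1, -158.9]
contact_force: [0.5, -0.6, -1.5]
finger_gap: 0.0647
```

carry_out(series=[[[0.22,0.01,0.15],[-0.66,0.42,0.21],-0.5],[[0.45,0.03,0.3],[-1.3,0.84,0.41],-0.5],[[0.67,0.04,0.46],[-1.97,1.27,0.62],-0.5],[[0.89,0.05,0.62],[-2.63,1.69,0.83],-0.5],[[0.89,0.05,0.62],[-2.63,1.69,0.83],-0.5]])

```text
clock: 21.48
ee_pos: [0.5536, -0.0116, 0.1911]
orientation: [-179.6, 34.1, -168.6]
contact_force: [1.2, -1.5, -1.4]
finger_gap: 0.0645
```

carry_out(series=[[[0,0,0],[0,0,0],-0.5],[[0,0,0],[0,0,0],-0.5],[[0,0,0],[0,0,0],-0.5]])

```text
clock: 21.73
ee_pos: [0.5521, 0.0001, 0.1918]
orientation: [-179.3, 34.2, -167.2]
contact_force: [0.1, -0.2, -0.1]
finger_gap: 0.0647
```

```bash
python3 -c "
from plan import *
u=SR.apply([0,0,-1])
plan([(F+u*.1,tilt(35,12.65,192.65))]); spin(get_state())"
```

```text
21.7333 [5.521e-01 1.000e-04 1.918e-01] [-179.3   34.2 -167.2] [ 17.  22. -20. 129. 167.   3. -63.]
  shift [-0.07, -0.0, 0.76] turn [-0.1, -0.14, 0.02]
tcp in spindle: along 0.1303 toolx -0.0024 tooly -0.0004
force tool [ 0.  -0.2  0.1]
```

carry_out(series=[[[-0.07,0,0.25],[-0.1,-0.14,0.02],-0.5],[[-0.07,0,0.5],[-0.1,-0.14,0.02],-0.5],[[-0.07,0,0.76],[-0.1,-0.14,0.02],-0.5],[[-0.07,0,0.76],[-0.1,-0.14,0.02],-0.5],[[-0.07,0,0.76],[-0.1,-0.14,0.02],-0.5]])

```text
clock: 22.15
ee_pos: [0.5717, 0.0033, 0.1676]
orientation: [180.0, 35.0, -167.4]
contact_force: [-0.5, -0.7, -1.6]
finger_gap: 0.0647
```

```bash
python3 -c "
from plan import *
u=SR.apply([0,0,-1])
plan([(F+u*.075,tilt(35,12.65,192.65))]); spin(get_state())"
```

```text
22.15 [0.5717 0.0033 0.1676] [ 180.    35.  -167.4] [ 18.  26. -22. 128. 167.   7. -63.]
  shift [-0.0, 0.02, 0.6] turn [-0.0, -0.01, -0.01]
tcp in spindle: along 0.0991 toolx -0.0 tooly 0.0008
force tool [ 1.4 -0.6  1. ]
```

carry_out(series=[[[0,0.03,0.2],[0,0,0],-0.5],[[0,0.03,0.4],[0,0,0],-0.5],[[0,0.03,0.6],[0,0,0],-0.5],[[0,0.03,0.6],[0,0,0],-0.5]])

```text
clock: 22.48
ee_pos: [0.5857, 0.0061, 0.1476]
orientation: [179.9, 35.0, -167.6]
contact_force: [-0.4, -0.1, -1.1]
finger_gap: 0.0648
```

carry_out(series=[[[0,0,0.05],[0,0,0],-0.5],[[0,0,0.1],[0,0,0],-0.5],[[0,0,0.15],[0,0,0],-0.5],[[0,0,0.2],[0,0,0],-0.5],[[0,0,0.2],[0,0,0],-0.5]])

```text
clock: 22.9
ee_pos: [0.5898, 0.0071, 0.1423]
orientation: [180.0, 35.1, -167.5]
contact_force: [-0.1, 0.9, -1.4]
finger_gap: 0.0647
```

```bash
python3 -c "
from plan import *
u=SR.apply([0,0,-1])
plan([(F+u*.05,tilt(35,12.65,192.65))]); spin(get_state())"
```

```text
22.9 [0.5898 0.0071 0.1423] [ 180.    35.1 -167.5] [ 16.  30. -20. 127. 167.  10. -63.]
  shift [0.02, 0.03, 0.44] turn [-0.01, 0.01, -0.03]
tcp in spindle: along 0.0677 toolx 0.0006 tooly 0.001
force tool [0.7 0.9 1.2]
```

carry_out(series=[[[0,0.03,0.05],[0,0,0],-0.5],[[0,0.04,0.12],[0,0,0],-0.5],[[0,0.04,0.2],[0,0,0],-0.5],[[0,0.04,0.2],[0,0,0],-0.5]])

```text
clock: 23.23
ee_pos: [0.594, 0.0094, 0.1353]
orientation: [180.0, 35.0, -167.6]
contact_force: [-0.5, -0.4, -1.8]
finger_gap: 0.0647
```

```bash
python3 -c "
from plan import *
s=get_state(); spin(s); print(s['orientation'],R.from_euler('xyz',s['orientation'],degrees=True).inv().apply(s['ft_torque']).round(2))"
```

```text
tcp in spindle: along 0.0593 toolx 0.0003 tooly -0.0003
force tool [ 1.5 -0.3  1.2]
[ 179.97817422   35.02981195 -167.56774599] [-0.03  0.58  0.06]
```

carry_out(series=[[[0,0,0.1],[0,0,0],-0.5],[[0,0,0.2],[0,0,0],-0.5],[[0,0,0.3],[0,0,0],-0.5],[[0,0,0.4],[0,0,0],-0.5],[[0,0,0.45],[0,0,0],-0.5]])

```text
clock: 23.65
ee_pos: [0.6042, 0.0117, 0.1205]
orientation: [180.0, 35.0, -167.6]
contact_force: [0.8, -0.9, -0.5]
finger_gap: 0.0641
```

```bash
python3 -c "
from plan import *
s=get_state(); spin(s); print(s['orientation'])"
```

```text
tcp in spindle: along 0.0412 toolx 0.0004 tooly -0.0003
force tool [-0.1 -1.   0.8]
[ 179.97232916   35.03368767 -167.56536825]
```

carry_out(series=[[[0,0,0.04],[0,0,0],-0.5],[[0,0,0.08],[0,0,0],-0.5],[[0,0,0.12],[0,0,0],-0.5],[[0,0,0.15],[0,0,0],-0.5],[[0,0,0.15],[0,0,0],-0.5]])

```text
clock: 24.07
ee_pos: [0.6073, 0.0124, 0.1161]
orientation: [180.0, 35.1, -167.6]
contact_force: [0.1, 0.3, -2.4]
finger_gap: 0.0645
```

carry_out(series=[[[0,0,0.03],[0,0,0],-0.5],[[0,0,0.05],[0,0,0],-0.5],[[0,0,0.05],[0,0,0],-0.5]])

```text
clock: 24.32
ee_pos: [0.6084, 0.0126, 0.1145]
orientation: [180.0, 35.1, -167.6]
contact_force: [-0.8, 0.2, -1.2]
finger_gap: 0.0648
```

```bash
python3 -c "
from plan import *
s=get_state(); spin(s); print(s['orientation'])"
```

```text
tcp in spindle: along 0.0338 toolx 0.0005 tooly -0.0003
force tool [1.3 0.3 0.6]
[ 179.98678134   35.05597374 -167.55974347]
```

carry_out(series=[[[0,0,0.03],[0,0,0],-0.5],[[0,0,0.06],[0,0,0],-0.5],[[0,0,0.06],[0,0,0],-0.5]])

```text
clock: 24.57
ee_pos: [0.6098, 0.0129, 0.1124]
orientation: [180.0, 35.0, -167.6]
contact_force: [-0.2, -0.9, -2.1]
finger_gap: 0.0644
```

carry_out(series=[[[0,0,0.03],[0,0,0],-0.5],[[0,0,0.05],[0,0,0],-0.5],[[0,0,0.05],[0,0,0],-0.5]])

```text
clock: 24.82
ee_pos: [0.6101, 0.013, 0.1116]
orientation: [-180.0, 35.1, -167.5]
contact_force: [-6.2, -2.3, 6.3]
finger_gap: 0.0648
```

Contact on the flange. A slight extra press, held, to confirm.

carry_out(series=[[[0,0,0.04],[0,0,0],-0.5],[[0,0,0.04],[0,0,0],-0.5],[[0,0,0.04],[0,0,0],-0.5],[[0,0,0.04],[0,0,0],-0.5],[[0,0,0.04],[0,0,0],-0.5]])

```text
clock: 25.23
ee_pos: [0.6103, 0.0128, 0.1111]
orientation: [-179.9, 35.1, -167.5]
contact_force: [-12.8, -3.2, 16.6]
finger_gap: 0.0646
```

```bash
python3 -c "
from plan import *
s=get_state(); spin(s)
u=SR.apply([0,0,-1]);Y=192.65
w=[(F+u*.13,tilt(35,12.65,Y)),([.56,.01,.235],tilt(48,-8,Y)),([.55,0,.245],tilt(47,-29,Y)),([.5,-.05,.25],tilt(40,-57,Y)),([.48,-.12,.25],tilt(10,-57,Y)),([.447,-.275,.18],tilt(0,0,Y))]
plan(w);print(run(np.array(s['joints']),w,v=True)[1:])"
```

```text
tcp in spindle: along 0.03 toolx 0.0001 tooly -0.0
force tool [  1.2  -0.4 -21.1]
25.2333 [0.6103 0.0128 0.1111] [-179.9   35.1 -167.5] [ 14.  35. -19. 125. 167.  13. -62.]
  shift [-0.0, -0.01, -2.5] turn [-0.03, 0.01, -0.02]
  shift [-0.76, 0.21, -0.75] turn [2.63, -1.69, -0.83]
  shift [0.06, -0.28, -0.33] turn [2.12, 1.47, -1.11]
  shift [1.31, -1.11, -0.44] turn [0.87, 3.28, -1.23]
  shift [0.97, -1.34, 0.77] turn [-4.69, 1.74, 0.0]
  shift [1.77, -3.28, 2.21] turn [-1.56, 0.58, 0.0]
    [ 15.  21. -20. 129. 165.   4. -64.] 0.0
    [-21.  19.   9. 135. 146.  23. -53.] 0.0
    [-60.  28.  53. 129. 102.  10. -13.] 0.0
    [-75.  46.  76. 126. 147.   1. -53.] 178.76
    [ -84.  -17.   54.  123.  216.    1. -109.] 566.47
    [-126.  -17.   28.  139.  210.    1. -163.] 951.45
(np.float64(951.4525998472849), np.float64(20.0))
```

```bash
cat > search2.py <<'E'
from plan import *
from multiprocessing import Pool
s=get_state(); q=np.array(s['joints']); u=SR.apply([0,0,-1]);Y=192.65
def job(i):
    g=np.random.default_rng(i); A=np.array
    a=(A([.56,.01,.24])+g.uniform(-1,1,3)*[.02,.03,.02],g.uniform(42,54),g.uniform(-25,5)); b=(A([.55,0,.25])+g.uniform(-1,1,3)*[.03,.05,.02],g.uniform(40,58),g.uniform(-50,-20)); c=(A([.5,-.04,.25])+g.uniform(-1,1,3)*[.03,.06,.01],g.uniform(25,45),g.uniform(-90,-45))
    w=[(F+u*.13,tilt(35,12.65,Y))]+[(P.round(2),tilt(round(t),round(be),Y)) for P,t,be in(a,b,c)]+[([.48,-.1,.25],tilt(0,0,Y)),([.447,-.275,.18],tilt(0,0,Y))]
    tot=0; worst=0; mj=0
    # robustness: also from perturbed joints along the null space
    for d in (0,4,-4):
        q1=q.copy(); q1[2]+=d; q1[0]-=d
        _,bad,m=run(q1,w,10); worst=max(worst,bad); mj=max(mj,m)
        if bad>3:break
    return worst,mj,[(P.round(2).tolist(),round(t),round(be)) for P,t,be in(a,b,c)]
with Pool() as p: r=p.map(job,range(200))
ok=sorted([x for x in r if x[0]<3],key=lambda x:x[1]); print(len(ok))
for x in ok[:4]: print(x)
a=ok[0][2]
w=[(F+u*.13,tilt(35,12.65,Y))]+[(np.array(P),tilt(t,b,Y)) for P,t,b in a]+[([.48,-.1,.25],tilt(0,0,Y)),([.447,-.275,.18],tilt(0,0,Y))]
plan(w);print(run(q,w,v=True)[1:])
E
timeout 300 python3 search2.py
```

```text
37
(np.float64(8.235394702501372e-07), np.float64(8.286234601990124), [([0.54, 0.02, 0.25], 49, -3), ([0.55, 0.02, 0.24], 52, -32), ([0.49, -0.08, 0.25], 45, -61)])
(np.float64(2.402079127242483), np.float64(8.325179977140294), [([0.55, 0.03, 0.25], 53, 0), ([0.56, 0.0, 0.27], 57, -41), ([0.53, 0.02, 0.24], 45, -63)])
(np.float64(2.8219237925518428e-05), np.float64(9.431134541220274), [([0.56, -0.01, 0.26], 53, -2), ([0.57, 0.04, 0.24], 57, -41), ([0.48, 0.02, 0.24], 38, -48)])
(np.float64(1.0867724706819628e-05), np.float64(9.48641403921972), [([0.54, 0.04, 0.22], 54, -21), ([0.53, 0.03, 0.27], 50, -46), ([0.52, -0.09, 0.24], 35, -82)])
25.2333 [0.6103 0.0128 0.1111] [-179.9   35.1 -167.5] [ 14.  35. -19. 125. 167.  13. -62.]
  shift [-0.0, -0.01, -2.5] turn [-0.03, 0.01, -0.02]
  shift [-0.62, 0.56, -1.3] turn [2.05, -2.06, -0.65]
  shift [0.02, 0.02, 0.35] turn [3.46, 1.45, -1.7]
  shift [1.89, -2.24, -0.11] turn [0.87, 3.68, -1.57]
  shift [0.19, -0.17, 0.11] turn [-3.6, 1.06, 0.0]
  shift [0.18, -0.21, 0.06] turn [-3.6, 1.06, -0.0]
  shift [1.76, -4.09, 1.75] turn [0.0, -0.0, -0.0]
    [ 15.  21. -20. 129. 165.   4. -64.] 0.0
    [-13.  15.  -1. 138. 148.  24. -55.] 0.0
    [-44.  24.  23. 130.  96.  33. -11.] 0.0
    [-37.  21.  24. 124.  60.  42.  39.] 0.0
    [  6.  19.   4. 106.  -2.  55. 114.] 0.0
    [ 25.  27.   6. 106.  -4.  47. 135.] 0.0
(np.float64(8.55025216075878e-10), np.float64(4.393041565889263))
```

carry_out(series=[[[0,0,-0.3],[0,0,0],-0.5],[[0,0,-0.8],[0,0,0],-0.5],[[0,0,-1.4],[0,0,0],-0.5],[[0,0,-2.0],[0,0,0],-0.5],[[0,0,-2.55],[0,0,0],-0.5]])

```text
clock: 25.65
ee_pos: [0.5537, 0.0007, 0.1938]
orientation: [-180.0, 35.0, -167.5]
contact_force: [0.5, -0.2, -0.4]
finger_gap: 0.0649
```

carry_out(series=[[[-0.15,0.14,-0.33],[0.51,-0.51,-0.16],-0.5],[[-0.31,0.28,-0.65],[1.02,-1.03,-0.33],-0.5],[[-0.46,0.42,-0.98],[1.54,-1.54,-0.49],-0.5],[[-0.62,0.56,-1.3],[2.05,-2.06,-0.65],-0.5],[[-0.62,0.56,-1.3],[2.05,-2.06,-0.65],-0.5]])

```text
clock: 26.07
ee_pos: [0.5413, 0.0259, 0.2527]
orientation: [-162.5, 47.0, -159.4]
contact_force: [0.3, -0.1, -1.2]
finger_gap: 0.0644
```

carry_out(series=[[[0,0,0.09],[0.86,0.36,-0.42],-0.5],[[0.01,0.01,0.18],[1.73,0.73,-0.85],-0.5],[[0.02,0.02,0.27],[2.6,1.09,-1.27],-0.5],[[0.02,0.02,0.35],[3.46,1.45,-1.7],-0.5],[[0.02,0.02,0.35],[3.46,1.45,-1.7],-0.5]])

```text
clock: 26.48
ee_pos: [0.5502, 0.0196, 0.2395]
orientation: [-137.9, 33.9, -154.2]
contact_force: [1.0, 0.5, -1.4]
finger_gap: 0.0646
```

```bash
python3 -c "
from plan import *
Y=192.65
w=[([.49,-.08,.25],tilt(45,-61,Y)),([.48,-.1,.25],tilt(0,0,Y)),([.447,-.275,.18],tilt(0,0,Y))]
plan(w);print(run(np.array(get_state()['joints']),w,v=True)[1:])"
```

```text
26.4833 [0.5502 0.0196 0.2395] [-137.9   33.9 -154.2] [-41.  23.  19. 132.  99.  35. -14.]
  shift [1.88, -2.24, -0.11] turn [0.83, 3.63, -1.59]
  shift [0.19, -0.17, 0.11] turn [-3.6, 1.06, 0.0]
  shift [0.18, -0.21, 0.06] turn [-3.6, 1.06, -0.0]
  shift [1.76, -4.09, 1.75] turn [0.0, 0.0, 0.0]
    [-35.  20.  21. 124.  61.  43.  39.] 0.0
    [  7.  19.   3. 106.  -1.  55. 113.] 0.0
    [ 26.  27.   4. 106.  -3.  47. 135.] 0.0
(np.float64(8.726912227353219e-10), np.float64(4.394410086160029))
```

carry_out(series=[[[0.4,-0.5,0],[0.2,0.9,-0.4],-0.5],[[0.9,-1.1,-0.05],[0.41,1.8,-0.8],-0.5],[[1.4,-1.7,-0.08],[0.62,2.7,-1.2],-0.5],[[1.88,-2.24,-0.11],[0.83,3.63,-1.59],-0.5],[[1.88,-2.24,-0.11],[0.83,3.63,-1.59],-0.5]])

```text
clock: 26.9
ee_pos: [0.4868, -0.0845, 0.2501]
orientation: [-136.2, 11.3, -163.0]
contact_force: [0.0, -0.1, -2.1]
finger_gap: 0.0644
```

carry_out(series=[[[0.05,-0.04,0.03],[-0.9,0.26,0],-0.5],[[0.1,-0.09,0.06],[-1.8,0.53,0],-0.5],[[0.15,-0.13,0.09],[-2.7,0.8,0],-0.5],[[0.19,-0.17,0.11],[-3.6,1.06,0],-0.5],[[0.19,-0.17,0.11],[-3.6,1.06,0],-0.5]])

```text
clock: 27.32
ee_pos: [0.4862, -0.0942, 0.2515]
orientation: [-158.5, 6.5, -166.5]
contact_force: [0.9, -1.4, -1.1]
finger_gap: 0.0646
```

carry_out(series=[[[0.05,-0.05,0.02],[-0.9,0.26,0],-0.5],[[0.1,-0.1,0.03],[-1.8,0.53,0],-0.5],[[0.15,-0.15,0.05],[-2.7,0.8,0],-0.5],[[0.18,-0.21,0.06],[-3.6,1.06,0],-0.5],[[0.18,-0.21,0.06],[-3.6,1.06,0],-0.5]])

```text
clock: 27.73
ee_pos: [0.4811, -0.1073, 0.2498]
orientation: [-180.0, 0.1, -167.9]
contact_force: [0.8, -2.1, -0.8]
finger_gap: 0.0644
```

```bash
python3 -c "
from plan import *
Y=192.65
w=[([.447,-.275,.18],tilt(0,0,Y)),([.447,-.275,.043],tilt(0,0,Y))]
plan(w)"
```

```text
27.7333 [ 0.4811 -0.1073  0.2498] [-1.800e+02  1.000e-01 -1.679e+02] [  7.  20.   4. 105.  -2.  55. 114.]
  shift [1.72, -3.92, 1.74] turn [-0.01, 0.02, -0.09]
  shift [-0.0, -0.0, 3.43] turn [0.0, -0.0, -0.0]
```

carry_out(series=[[[0.4,-0.9,0.35],[0,0,0],-0.5],[[0.8,-1.8,0.7],[0,0,0],-0.5],[[1.2,-2.7,1.1],[0,0,0],-0.5],[[1.6,-3.5,1.5],[0,0,0],-0.5],[[1.72,-3.92,1.74],[0,0,0],-0.5]])

```text
clock: 28.15
ee_pos: [0.444, -0.2727, 0.178]
orientation: [-179.9, -0.2, -167.6]
contact_force: [-0.1, 0.2, -1.0]
finger_gap: 0.0646
```

carry_out(series=[[[0,0,0],[0,0,0],-0.5],[[0,0,0],[0,0,0],-0.5],[[0,0,0],[0,0,0],-0.5]])

```text
clock: 28.4
ee_pos: [0.4486, -0.2658, 0.18]
orientation: [179.9, 0.1, -167.0]
contact_force: [0.5, 1.0, -1.7]
finger_gap: 0.0648
```

```bash
python3 -c "
from plan import *
from station import eyes
plan([([.447,-.275,.042],tilt(0,0,192.65))])
b=eyes.camera('side')['color'];o=(380,190)
d=eyes.regions_of('side','stock_tray'); print([(x['pixel'],x['score'],x['mask'].sum()) for x in d][:2])
cv2.imwrite('pics/tray.png',cv2.resize(b[o[1]:o[1]+140,o[0]:o[0]+140],(500,500),interpolation=cv2.INTER_CUBIC))"
```

```text
28.4 [ 0.4486 -0.2658  0.18  ] [ 1.799e+02  1.000e-01 -1.670e+02] [ 25.  27.   5. 106.  -3.  47. 135.]
  shift [0.1, -0.22, 3.45] turn [0.02, 0.02, 0.05]
[([289.2, 481.8], 0.52, np.int64(316))]
```

View pics/tray.png

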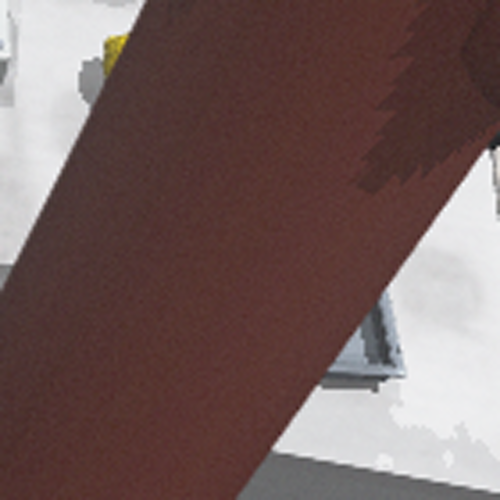

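carry_out(series=[[[0.1,-0.22,0.9],[0,0,0],-0.5],[[0.1,-0.22,1.8],[0,0,0],-0.5],[[0.1,-0.22,2.7],[0,0,0],-0.5],[[0.1,-0.22,3.2],[0,0,0],-0.5],[[0.1,-0.22,3.4],[0,0,0],-0.5]])

```text
clock: 28.92
ee_pos: [0.4456, -0.274, 0.0416]
orientation: [179.7, -0.1, -167.0]
contact_force: [-0.1, -0.2, -1.0]
finger_gap: 0.0646
```

carry_out(series=[[[0,0,0.04],[0,0,0],-0.5],[[0,0,0.08],[0,0,0],-0.5],[[0,0,0.1],[0,0,0],-0.5],[[0,0,0.1],[0,0,0],-0.5]])

```text
clock: 29.25
ee_pos: [0.4476, -0.2771, 0.0416]
orientation: [-180.0, 0.2, -167.1]
contact_force: [-0.6, 0.3, -1.1]
finger_gap: 0.0646
```

carry_out(series=[[[0,0,0.04],[0,0,0],-0.5],[[0,0,0.08],[0,0,0],-0.5],[[0,0,0.1],[0,0,0],-0.5],[[0,0,0.1],[0,0,0],-0.5]])

```text
clock: 29.58
ee_pos: [0.447, -0.277, 0.0376]
orientation: [180.0, 0.2, -167.2]
contact_force: [-1.2, 0.5, 7.1]
finger_gap: 0.0652
```

Contact with the tray floor. Release and lift.

carry_out(series=[[[0,0,0],[0,0,0],0.6],[[0,0,0],[0,0,0],0.8],[[0,0,0],[0,0,0],0.8],[[0,0,0],[0,0,0],0.8],[[0,0,0],[0,0,0],0.8]])

```text
clock: 30.0
ee_pos: [0.4464, -0.2767, 0.036]
orientation: [179.9, 0.1, -167.2]
contact_force: [0.5, -0.1, 0.2]
finger_gap: 0.0836
```

carry_out(series=[[[0,0,-0.4],[0,0,0],0.8],[[0,0,-1.2],[0,0,0],0.8],[[0,0,-2.2],[0,0,0],0.8],[[0,0,-3.2],[0,0,0],0.8],[[0,0,-4.0],[0,0,0],0.8]])

```text
clock: 30.42
ee_pos: [0.4465, -0.2774, 0.1988]
orientation: [180.0, 0.2, -167.2]
contact_force: [1.1, -0.3, 0.2]
finger_gap: 0.0839
```

carry_out(series=[[[-1.5,3.5,-1.2],[0,0,0],0.8],[[-1.5,3.5,-1.2],[0,0,0],0.8],[[-1.5,3.5,-1.2],[0,0,0],0.8],[[-1.5,3.5,-1.2],[0,0,0],0.8],[[-1.5,3.5,-1.2],[0,0,0],0.8]])

```text
clock: 30.83
ee_pos: [0.4763, -0.1186, 0.2465]
orientation: [179.7, 0.5, -166.4]
contact_force: [-0.4, -0.8, -0.9]
finger_gap: 0.0838
```

carry_out(series=[[[0,2,0],[0,0,0],0.8],[[0,2,0],[0,0,0],0.8],[[0,2,0],[0,0,0],0.8],[[0,2,0],[0,0,0],0.8]])

```text
clock: 31.17
ee_pos: [0.4553, -0.0472, 0.2446]
orientation: [179.8, 0.1, -166.8]
contact_force: [0.5, -0.3, 0.3]
finger_gap: 0.0836
```

```bash
python3 -c "
from plan import *
from station import eyes
s=get_state();print(s['clock'],s['ee_pos'],s['contact_force'],s['joint_velocities'].round(1))
Z=[]
for c,o in(('side',(140,110)),('top',(180,100))):
    b=eyes.camera(c)['color']; Z.append(cv2.resize(b[o[1]:o[1]+200,o[0]:o[0]+360],(600,300),interpolation=cv2.INTER_CUBIC))
cv2.imwrite('pics/end.png',np.vstack(Z))"
```

```text
31.1667 [ 0.45529382 -0.04723195  0.24460215] [ 0.50320703 -0.30335582  0.27667807] [ 2.5  0.7  3.5 -1.4  1.  -0.1  0.2]
```

View pics/end.png

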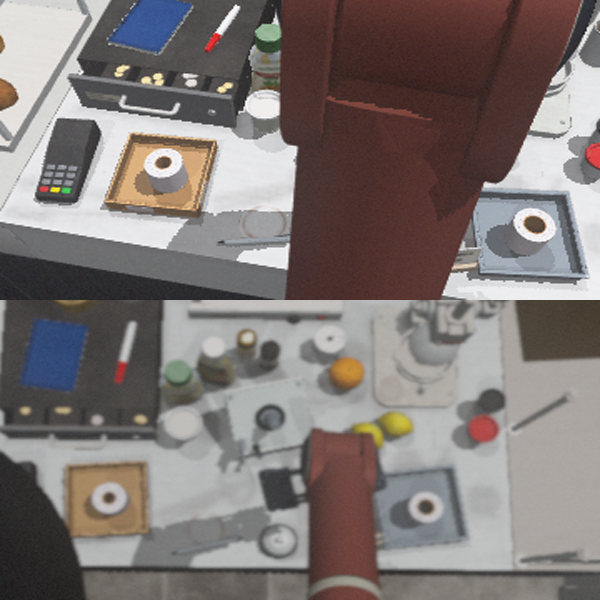

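The final picture shows both rolls upright near the middle: one in the brown box (side view 165,160) and one in the grey tray (533,225). The bell, orange, lemons, pot and terminal are where they were, and the arm is clear.

```bash
python3 -c "
from station import r
print(r.finish_job())"
```

```text
the job is handed in; nothing more can be done
None
```

Both rolls were tried on the spindle and sorted, and the job is handed in at about 31 s. However, one early collision may have failed the run.

- **Right-hand roll (nearest the tray):** it stuck on the nose. At about 22 N axial it advanced less than 1 mm more. It now stands in the brown returns box.
- **Left-hand roll (nearest the box):** it slid fully home, about 38 mm further than the other, and met the flange firmly at about 21 N. It now stands in the grey stock tray.

**Last checks:** the final pictures show both rolls upright near the middle of their containers. The bell, card terminal, lemon, orange and pot look unmoved by eye; I did not measure them. The gripper is open and clear of everything, and the contact force reads about zero.

**What went wrong or disagreed:**
- **Collision:** on the first approach I chained moves blind, and the arm hit something on the right, probably the post-and-rail frame on the side bench. The wrist read about 90 N for a moment. That is under the 120 N wrist limit, but if the arm or gripper body took that load it breaks the 40 N rule. I got no verdict on this.
- **First tilt:** the first attempt to tilt the tool onto the spindle ran into a wrist joint limit. I had to flip the wrist and come in again before the trial.
- **Flange position:** my camera estimate was about 4 mm too high along the spindle. I settled it by contact instead.

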